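# Draw the spent drying cartridges out of the spectrometer's dryer

## Task

Lift the cover off the dryer block and lay it flat on free bench. With the hook tool, and without touching any cartridge with the fingers, draw every cartridge out of its deep well by its wire loop and hang it by the loop on the drying rack, upright, one cartridge to each two-pronged hanger. Then put the hook back upright in its stand and lay the cover squarely back over the wells; leave everything else on the bench as it is.

Things in the scene. Friction and masses are not known exactly. Their poses are not given: they have to be found in the camera images.
- dryer: Fixed white block on the bench, 100 (x) x 240 (y) x 130 mm high, origin at the centre of its underside, z up, with three open round wells along its y axis, at y = -76, 0 and +76 mm. Each well is 64 mm in diameter and 120 mm deep (its floor is 10 mm above the bench).
- dryer_top (a point): Centre of the dryer block's top face, 130 mm above the bench, with the axes of the block.
- cover_grip (a point): Centre of the upright black grip bar of the dryer's loose cover: bar 18 (x) x 70 (y) x 50 mm high on the middle of a flat aluminium plate 108 (x) x 250 (y) x 5 mm, 0.32 kg; this point is 30 mm above the plate's underside. It lies on the dryer at the start. In place, its middle is over the block's middle and its long side along the block's (either way round).
- hook_grip (a point): Centre of the hook tool's handle, a 20 x 20 mm square bar 50 mm high, z up along the tool. Under it, 25 to 31 mm below this point, is a flat collar 60 (x) x 50 (y) mm, and below that the hook (see hook). The tool stands in its stand at the start.
- stand_mouth (a point): Centre of the open top of the fixed square upright stand for the hook, 100 mm above the bench, opening 36 (x) x 28 (y) mm, z up. The hook hangs in it with its collar resting on the rim, so that hook_grip is then 31 mm above this point; its axes are those of the stored tool.
- rack: Fixed rack: level bar 240 mm long (y) on two end posts, 122 mm high, front facing its own -x, origin at the bench under the bar's front. Three hangers stick out along -x at y = -80, 0, +80 mm, each two parallel 6 mm prongs, axes 110 mm above the bench and 26 mm apart (20 mm gap), 64 mm long, ends turned up 4 mm. A loop rests across both prongs; the hook can go down between them.
- hanger1 (a point): Where the peak of a hung loop belongs on the hanger at y = -80 mm: midway between the prongs, 34 mm out from the bar, 121 mm above the bench (11 mm above the prong axes), axes of the rack.
- hanger2 (a point): The same for the middle hanger.
- hanger3 (a point): The same for the hanger at y = +80 mm.
- cart1: Spent cartridge (may be absent): upright cylinder, 50 mm diameter, 34 mm high, 0.14 kg, origin at the centre of its underside, z up, standing in a well at the start. On top a rigid 5 mm wire loop in its own y-z plane: legs at y = -20 and +20 mm rise to 66 mm above the underside, whence the wire slopes up to a peak at 74 mm in the middle. Its x axis goes through the loop.
- cart1_loop (a point): The peak of that loop (centre of the wire), 74 mm above the underside of cart1: 40 mm above the cylinder's top, and about 46 mm below the mouth of the well at the start; axes of the cartridge.
- cart2: Spent cartridge (may be absent): upright cylinder, 50 mm diameter, 34 mm high, 0.14 kg, origin at the centre of its underside, z up, standing in a well at the start. On top a rigid 5 mm wire loop in its own y-z plane: legs at y = -20 and +20 mm rise to 66 mm above the underside, whence the wire slopes up to a peak at 74 mm in the middle. Its x axis goes through the loop.
- cart2_loop (a point): The peak of that loop (centre of the wire), 74 mm above the underside of cart2: 40 mm above the cylinder's top, and about 46 mm below the mouth of the well at the start; axes of the cartridge.
- cart3: Spent cartridge (may be absent): upright cylinder, 50 mm diameter, 34 mm high, 0.14 kg, origin at the centre of its underside, z up, standing in a well at the start. On top a rigid 5 mm wire loop in its own y-z plane: legs at y = -20 and +20 mm rise to 66 mm above the underside, whence the wire slopes up to a peak at 74 mm in the middle. Its x axis goes through the loop.
- cart3_loop (a point): The peak of that loop (centre of the wire), 74 mm above the underside of cart3: 40 mm above the cylinder's top, and about 46 mm below the mouth of the well at the start; axes of the cartridge.
- jar1: Bystander, to be left alone: small clear jar with a blue lid, 44 mm across, 45 mm high; origin at its underside.
- jar2: Bystander, to be left alone: a second such jar; origin at its underside.
- bottle: Bystander, to be left alone: clear bottle, 44 mm across, 130 mm high; origin at its underside.
- beaker: Bystander, to be left alone: glass beaker, 64 mm across, 85 mm high; origin at its underside.
- spatula: Bystander, to be left alone: lab spoon lying on the bench, 160 mm long; origin at its underside.
- vial: Bystander, to be left alone: small amber vial, 26 mm across, 55 mm high; origin at its underside.
- hook: The hook tool, 0.16 kg; same origin and axes as hook_grip. Flat steel strip hook, 10 mm wide (y), 3 mm thick: it goes down at x = -6 mm to a trough centred at x = 0, 9 mm wide, floor 112 mm and underside 115 mm below the origin; beyond it an outward-leaning tip rises 9 mm above the floor and ends at x = +12.5 mm. The tip is on the +x side.
There are look-alikes about, which are no part of the job. What is shaped like the hook but purple, red or turquoise is not meant.

How it is judged:
By the outcome, as a careful person would: the job done as asked, in the order asked, and still so for the second after the job is handed in, with the robot touching nothing.
Of cart1, cart2, cart3 only 2 to 3 are there at a start; the rules pass over those that are not, and their reading is None.
At some moment in a run one of cover may be knocked a few centimetres aside while the robot is not near it.
It also fails if it takes over 210 s, if anything falls off the work surface, if the arm or the gripper's body presses on something with over 40 N, if the wrist force passes 120 N, or if a joint passes its speed limit or range.

## Robot

A 6-joint arm with a two-finger parallel gripper is mounted at the origin on the work surface. World frame = base frame: x ahead of the robot, y to its left, z up, the work surface at z = 0. Lengths are in m, angles in rad, forces in N, time in s.
With the tool pointing down it reaches from about 0.375 to 0.975 m from the base axis. Payload 3.8 kg.
Tool frame: the origin (TCP) lies midway between the tips of the shut fingers; the grasp point (between the pads) lies 19 mm behind it; x points along the fingers, y is the direction in which the jaws open and shut, and the axes are right-handed (so a half turn about x gives the same grasp; the last joint's range is limited). The gripper opens to 85 mm and grips with 20 to 120 N. Pads are 22 mm wide; open, the fingers measure 114 mm over their backs; the gripper's body (76 mm by 85 mm) begins 54 mm behind the grasp point. The pads swing forward as they close: fully open they stand 13 mm farther back than shut.
Start: joints at [1.312, 0.264, 1.604, -0, 1.274, -0.037], TCP at [0.148, 0.658, 0.231] pointing down, gripper open.
Joint ranges: [-2.63, 2.63], [-0.94, 2.18], [0.31, 2.57], [-1.31, 4.45], [0, 2.66], [-2.55, 2.55]. Speed limits (rad/s): [2.57, 2.57, 3.14, 3.14, 3.14, 3.14].

## Interface

Orientations are given as a rotation vector (axis times angle).
In Python, from workcell import read_state, read_camera, get_calibration, finish_job gives the robot as it stands. The module is installed in compiled form; this text tells all that it offers.
- The arm moves only by the shell command python3 -m creep 'ROWS' [FORCE]. ROWS is JSON, a list of rows, each a list of 3 entries, a list of its own where there are three numbers: the closure in counts, from 0 (fully open) to 255 (shut), then the shift along the world's x, y, z in mm, then the turn about the world's z in rad. In form: [[hand, [tx, ty, tz], spin], ...]. A call has exactly 8 rows; each row shifts and turns the commanded pose from where the row before left it; what a row does not reach is not made up. A row lasts 1/12 s, in which the tool goes at most 41.7 mm and 7.16 degrees, less where a joint would pass 70% of its speed; a pose out of reach is approached as far as the arm can. A call is refused whole if a number of a shift passes 41.7 or a number of a turn 0.125, either way. A call with a gripper value outside its range is refused whole. The fingers move at their own pace and stop on an object; FORCE is the grip in N (left out, the last holds). Time passes only in rows, so rows that do not move let the fingers close, or fill a call up. It gives the time, the measured TCP pose, the force and the opening at its end, in the units of the state.
- read_state(): the state, without advancing time (a new reading comes with each control period).
- read_camera(name): name is "scene" or "top" or "wrist"; returns (picture, depth): 420x560x3 uint8, blue, green, red; 420x560 float32, m along the optical axis (not along the pixel's ray), 0 where there is no reading.
- get_calibration(name): a dict with "K" (3x3 intrinsics, pixels), "eye" and "orientation" of the camera in the world. Camera axes: x right, y down, z forward; pixel columns grow to the right and rows downward; lengths in m; the calibration is good to about 2 mm. A picture is of the moment at which its call begins: read the wrist's pose just before it. get_calibration takes no time and is no camera call; for the wrist camera it gives the pose at the moment of the call.
- finish_job(): hands the job in, once; it reports no verdict.
The state is a dict: "time": time; "q": joint angles; "joint_vel": joint speeds; "joint_torque": joint torques, N m; "tool_pos": TCP position; "tcp_rot": TCP orientation; "wrist_force": force on the tool from outside, world axes, zero at the start; "torque": the same for the moment, N m; "width": opening from 0.0 (shut) to 1.0 (fully open).
Only numpy, scipy, OpenCV 4.12 (cv2) and the standard library are available. Lean on these libraries where they do the work, as an engineer would, in place of code of your own. Each camera call takes 0.05 s, during which the arm holds its last target.

## Working session

There is one attempt and no reset: what is moved stays moved. The work goes in short steps, Python scripts to look and compute and a shell command to move; the robot and the scene stay as the last step left them, time stands still between calls to the robot, and variables do not carry over. Pictures are saved under pics/ and viewed, and the job is handed in when it is done.

```bash
mkdir -p pics; cat > h.py <<'E'
import numpy as np, cv2
from workcell import read_state, read_camera, get_calibration
from scipy.spatial.transform import Rotation as R
def snap(name,fn):
    c=get_calibration(name); im,d=read_camera(name); cv2.imwrite('pics/'+fn+'.png',im); np.savez('/tmp/'+fn+'.npz',im=im,d=d,K=c['K'],eye=c['eye'],ori=np.array(c['orientation'])); return im,d,c
def load(fn): return np.load('/tmp/'+fn+'.npz')
def rot(o):
    o=np.array(o,float); return o if o.shape==(3,3) else R.from_rotvec(o).as_matrix()
def ray(f,u,v):
    K=f['K']; r=rot(f['ori'])@np.array([(u-K[0,2])/K[0,0],(v-K[1,2])/K[1,1],1]); return np.array(f['eye']),r
def plane(f,u,v,z):
    e,r=ray(f,u,v); return e+r*(z-e[2])/r[2]
def pt(f,u,v):
    e,r=ray(f,u,v); return e+r*f['d'][int(round(v)),int(round(u))]
def cloud(f):
    K=f['K'];d=f['d'];v,u=np.mgrid[:d.shape[0],:d.shape[1]]
    r=np.stack([(u-K[0,2])/K[0,0],(v-K[1,2])/K[1,1],np.ones_like(d)],-1)@rot(f['ori']).T
    return np.array(f['eye'])+r*d[...,None]
def proj(f,p):
    c=rot(f['ori']).T@(np.array(p)-f['eye']); return f['K'][0,0]*c[0]/c[2]+f['K'][0,2], f['K'][1,1]*c[1]/c[2]+f['K'][1,2]
E
python3 - <<'E'
from h import *
print(read_state())
for n in ['scene','top','wrist']:
    im,d,c=snap(n,n+'0'); print(n,c)
E
```

```text
{'time': 0.0, 'q': array([ 1.31213637e+00,  2.64748171e-01,  1.60541004e+00, -3.62324627e-05,
        1.27368230e+00, -3.69192739e-02]), 'joint_vel': array([ 0.00079367, -0.00049795,  0.0003351 ,  0.0005314 , -0.00142021,
        0.00159806]), 'joint_torque': array([-5.27933844e-04, -5.15095711e+01, -3.67323017e+01, -5.08600948e-07,
        1.25078540e-02,  2.70918537e-05]), 'tool_pos': array([0.14828732, 0.65774802, 0.22994592]), 'tcp_rot': array([ 0.17233573,  1.56407326, -0.17584219]), 'wrist_force': array([ 0.26075563, -0.22231016,  0.17954107]), 'torque': array([-0.00628108,  0.01168581,  0.02639579]), 'width': 0.9986849548898913}
scene {'K': array([[470.08001985,   0.        , 273.97220676],
       [  0.        , 470.08001985, 209.27575644],
       [  0.        ,   0.        ,   1.        ]]), 'eye': array([ 1.45130023, -0.15770729,  0.67903941]), 'orientation': array([-1.72194635, -1.437176  ,  0.81115402])}
top {'K': array([[497.78867506,   0.        , 281.40014228],
       [  0.        , 497.78867506, 218.13597839],
       [  0.        ,   0.        ,   1.        ]]), 'eye': array([ 0.40989945, -0.04173237,  1.35774822]), 'orientation': array([-2.15167063,  2.17421621, -0.0781847 ])}
wrist {'K': array([[349.09187583,   0.        , 279.9836969 ],
       [  0.        , 349.09187583, 215.39540923],
       [  0.        ,   0.        ,   1.        ]]), 'eye': array([0.07741979, 0.67348853, 0.3742296 ]), 'orientation': array([2.26855456, 1.81242876, 0.26037136])}
```

View pics/scene0.png

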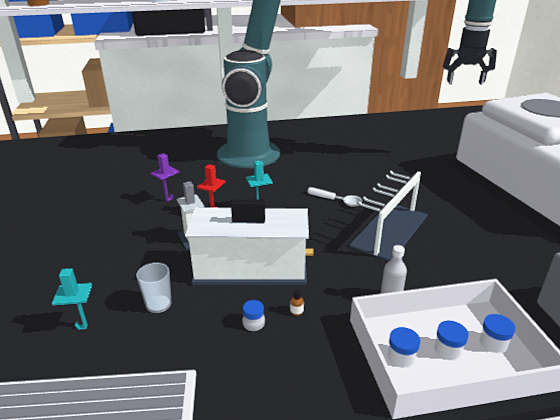

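View pics/top0.png

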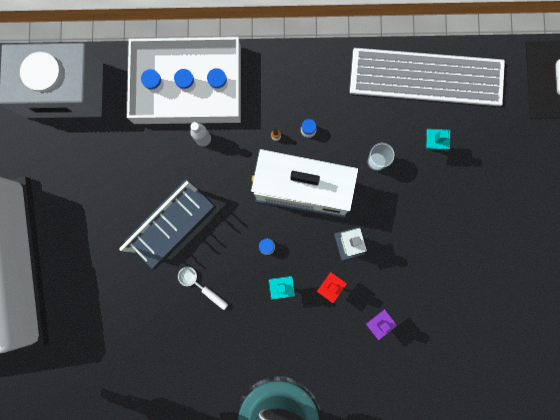

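View pics/wrist0.png

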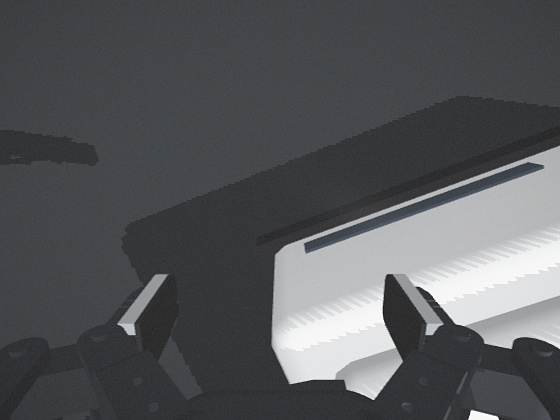

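Scene view: the grey hook stands in its stand at (190,205), the dryer with cover and black grip at (248,225) and the rack at (400,215). In the top view these are the hook (352,242), cover grip (305,178) and rack (168,220). Hook look-alikes in the top view are turquoise (281,288), turquoise (438,138), red (332,287) and purple (381,324). The description excludes those colours, so I choose the grey one at (352,242), and I'll check it in a crop.

```bash
python3 - <<'E'
from h import *
f=load('top0'); im=f['im']
a=cv2.resize(im[215:275,320:400],None,fx=5,fy=5,interpolation=cv2.INTER_CUBIC)
s=load('scene0')['im']; b=cv2.resize(s[170:250,160:260],None,fx=4,fy=4,interpolation=cv2.INTER_CUBIC)
o=np.zeros((320,800,3),np.uint8); o[:300,:400]=a;o[:320,400:]=b
cv2.imwrite('pics/c1.png',o)
cv2.imwrite('pics/c2.png',cv2.resize(im[140:300,110:270],None,fx=3.7,fy=3.7,interpolation=cv2.INTER_CUBIC))
P=cloud(f)
def rep(n,m):
    q=P[m&(f['d']>0)]; c,(w,h),a=cv2.minAreaRect(q[:,:2].astype(np.float32)); print(n,len(q),'c',np.round(c,4),'wh',np.round((w,h),3),'ang',round(a,1),'z',np.round(np.percentile(q[:,2],[5,50,95]),4))
z=P[...,2]
v,u=np.mgrid[:420,:560]
reg=lambda u0,v0,u1,v1:(u>=u0)&(u<=u1)&(v>=v0)&(v<=v1)
rep('plate',reg(245,145,362,220)&(z>.125)&(z<.142)); rep('grip',reg(245,145,362,220)&(z>.17))
rep('dryerbody',reg(245,145,362,220)&(z>.02)&(z<.13))
r=reg(325,220,380,265)
rep('handle',r&(z>.14)); rep('collar',r&(z>.095)&(z<.115)); print(np.histogram(z[r],bins=np.arange(-.01,.2,.01)))
r=reg(115,175,220,270)
rep('rackbar',r&(z>.112)); rep('prongs',r&(z>.10)&(z<.1125)); rep('rackbase',r&(z>.003)&(z<.02))
print(np.histogram(z[r],bins=np.arange(-.01,.15,.01)))
E
```

```text
plate 4114 c [ 0.6191 -0.0731] wh [0.25  0.113] ang 78.4 z [0.131  0.1352 0.1391]
grip 238 c [ 0.6193 -0.0735] wh [0.07  0.019] ang 77.7 z [0.1781 0.1844 0.1883]
dryerbody 564 c [ 0.6193 -0.0643] wh [0.259 0.113] ang 79.9 z [0.0346 0.0882 0.1296]
handle 75 c [ 0.4657 -0.1954] wh [0.019 0.021] ang 12.9 z [0.1468 0.1555 0.1591]
collar 395 c [ 0.4656 -0.1954] wh [0.06 0.05] ang 14.7 z [0.1025 0.1062 0.1107]
(array([ 822, 1220,   26,    7,    7,    6,    0,    0,    0,    0,    3,
        360,   35,    6,    1,    6,   67,    2,    0,    0]), array([-0.01,  0.  ,  0.01,  0.02,  0.03,  0.04,  0.05,  0.06,  0.07,
        0.08,  0.09,  0.1 ,  0.11,  0.12,  0.13,  0.14,  0.15,  0.16,
        0.17,  0.18,  0.19]))
rackbar 675 c [0.5137 0.2817] wh [0.073 0.239] ang 44.9 z [0.1125 0.1192 0.1258]
prongs 211 c [0.514  0.2818] wh [0.06  0.239] ang 45.6 z [0.1021 0.11   0.1123]
rackbase 4007 c [0.5305 0.3011] wh [0.294 0.262] ang 89.5 z [0.0033 0.0071 0.0129]
(array([2596, 5736,  863,    7,    5,   10,    9,    8,   11,   11,   18,
        107,  441,  308,    0]), array([-0.01,  0.  ,  0.01,  0.02,  0.03,  0.04,  0.05,  0.06,  0.07,
        0.08,  0.09,  0.1 ,  0.11,  0.12,  0.13,  0.14]))
```

View pics/c1.png

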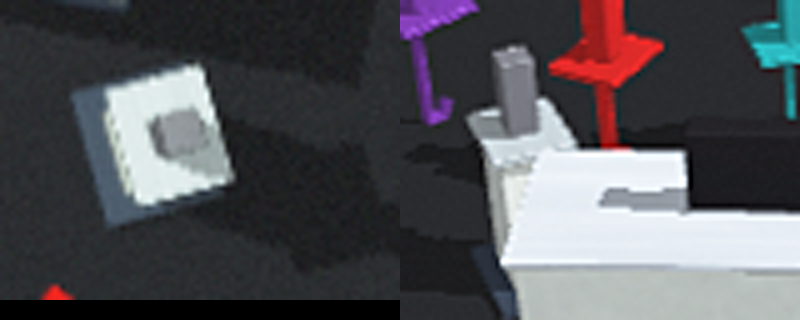

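View pics/c2.png

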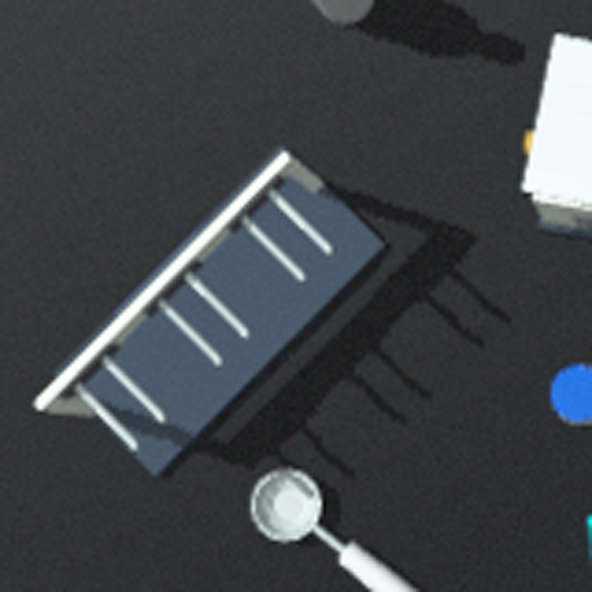

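The crop shows a plain grey handle with a pale grey collar resting on the stand, so this is the right hook. The other four are coloured. The measured sizes also fit: handle about 20 mm, collar 60x50, and heights of 0.156, 0.106 and 0.185. Next I'll work out the approach to the cover.

```bash
cat >> h.py <<'E'
def tool():
    s=read_state(); M=R.from_rotvec(s['tcp_rot']).as_matrix(); return s,M
def jaw(M): return np.degrees(np.arctan2(M[1,1],M[0,1]))
def st():
    s,M=tool(); print('t',round(s['time'],2),'tcp',np.round(s['tool_pos']*1000,1),'jawyaw',round(jaw(M),2),'xaxis',np.round(M[:,0],3),'w',round(s['width'],3),'F',np.round(s['wrist_force'],1),'q',np.round(s['q'],2))
    return s,M
E
python3 - <<'E'
from h import *
st()
E
python3 -m creep '[[0,[0,0,0],0],[0,[0,0,0],-0.125],[0,[0,0,0],-0.125],[0,[0,0,0],-0.125],[0,[0,0,0],0],[0,[0,0,0],0],[0,[0,0,0],0],[0,[0,0,0],0]]' 60
python3 - <<'E'
from h import *
st()
E
```

```text
t 0.15 tcp [148.3 657.9 230.2] jawyaw 77.29 xaxis [-0.    -0.002 -1.   ] w 1.004 F [ 0.3  0.4 -0.1] q [ 1.31  0.26  1.61  0.    1.27 -0.04]
time: 0.82
tool_pos: [0.1485, 0.6584, 0.2312]
tcp_rot: [0.466, 1.52, -0.466]
wrist_force: [0.2, 0.3, -0.3]
width: 1.005
t 0.82 tcp [148.5 658.4 231.2] jawyaw 55.93 xaxis [-0. -0. -1.] w 1.005 F [ 0.2  0.3 -0.3] q [1.31 0.26 1.6  0.   1.27 0.34]
```

```bash
python3 -m creep '[[0,[19,-30,6],-0.049],[0,[20,-31,6],-0.049],[0,[19,-30,6],-0.049],[0,[20,-31,6],-0.049],[0,[20,-31,6],-0.049],[0,[19,-30,0],-0.049],[0,[20,-31,0],-0.049],[0,[20,-31,0],-0.049]]'; python3 -m creep '[[0,[19,-30,0],-0.049],[0,[20,-31,0],-0.049],[0,[19,-30,0],-0.049],[0,[20,-31,0],-0.049],[0,[20,-31,0],-0.049],[0,[19,-30,0],-0.049],[0,[20,-31,0],-0.049],[0,[20,-31,0],-0.049]]';  python3 -m creep '[[0,[19,-30,0],-0.049],[0,[20,-31,0],-0.049],[0,[19,-30,0],-0.049],[0,[20,-31,0],-0.049],[0,[20,-30,0],-0.049],[0,[19,-30,0],-0.049],[0,[0,0,0],-0.049],[0,[0,0,0],-0.049]]'
python3 - <<'E'
from h import *
st(); snap('top','top1'); snap('wrist','wrist1')
f=load('top1');P=cloud(f);z=P[...,2]
E
```

```text
time: 1.48
tool_pos: [0.3061, 0.4121, 0.2617]
tcp_rot: [0.772, 1.429, -0.77]
wrist_force: [0.8, -0.8, -0.5]
width: 1.003
time: 2.15
tool_pos: [0.4632, 0.1668, 0.2617]
tcp_rot: [1.069, 1.292, -1.068]
wrist_force: [1.1, 0.7, -1.2]
width: 0.997
time: 2.82
tool_pos: [0.5804, -0.0158, 0.261]
tcp_rot: [1.359, 1.105, -1.36]
wrist_force: [-0.7, 0.7, 0.7]
width: 0.997
t 2.82 tcp [580.4 -15.8 261. ] jawyaw -11.81 xaxis [-0. -0. -1.] w 0.997 F [-0.7  0.7  0.7] q [-0.07  0.07  1.77 -0.    1.3   0.14]
```

View pics/wrist1.png

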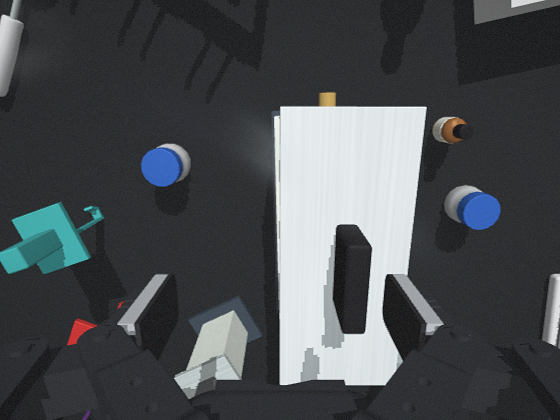

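The wrist view shows the cover plate at x 280–425 px and its black grip bar at (352,280), square with the jaws. I'll refine both with depth.

```bash
cat >> h.py <<'E'
def rep(n,P,m):
    q=P[m]; c,(w,h),a=cv2.minAreaRect(q[:,:2].astype(np.float32)); print(n,len(q),'c',np.round(np.array(c)*1000,1),'wh',np.round((w*1000,h*1000),1),'ang',round(a,1),'z',np.round(np.percentile(q[:,2],[5,50,95])*1000,1))
def grid():
    v,u=np.mgrid[:420,:560]; return u,v
def reg(u0,v0,u1,v1):
    u,v=grid(); return (u>=u0)&(u<=u1)&(v>=v0)&(v<=v1)
E
python3 - <<'E'
from h import *
f=load('wrist1');P=cloud(f);z=P[...,2];ok=f['d']>0
m=reg(300,200,385,350)&ok
rep('grip',P,m&(z>.175)); rep('plate',P,reg(265,90,440,390)&ok&(z>.13)&(z<.14))
E
```

```text
grip 2705 c [623.4 -62.6] wh [91.7 20.2] ang 79.5 z [178.9 186.3 276.1]
plate 31751 c [619.2 -74.1] wh [250.9 112.2] ang 77.8 z [135.4 136.6 137.7]
```

```bash
python3 -m creep '[[0,[13,-19,0],0],[0,[13,-19,0],0],[0,[13,-20,0],-0.005],[0,[0,0,-30],0],[0,[0,0,-30],0],[0,[0,0,-20],0],[0,[0,0,-15],0],[0,[0,0,-10],0]]'; python3 - <<'E'
from h import *
st()
E
```

```text
time: 3.58
tool_pos: [0.617, -0.0708, 0.1538]
tcp_rot: [1.357, 1.108, -1.36]
wrist_force: [-0.1, 0.3, 0.0]
width: 1.001
t 3.58 tcp [617.  -70.8 153.8] jawyaw -11.69 xaxis [-0.003  0.001 -1.   ] w 1.001 F [-0.1  0.3  0. ] q [-0.15  0.22  1.8   0.    1.12  0.05]
```

```bash
python3 -m creep '[[0,[2,-3,-4],-0.008],[0,[0,0,0],0],[255,[0,0,0],0],[255,[0,0,0],0],[255,[0,0,0],0],[255,[0,0,0],0],[255,[0,0,0],0],[255,[0,0,0],0]]' 70;  python3 -m creep '[[255,[0,0,0],0],[255,[0,0,0],0],[255,[0,0,0],0],[255,[0,0,8],0],[255,[0,0,10],0],[255,[0,0,20],0],[255,[0,0,30],0],[255,[0,0,40],0]]'; python3 - <<'E'
from h import *
st(); snap('top','top2'); snap('scene','scene2')
E
```

```text
time: 4.25
tool_pos: [0.6212, -0.0746, 0.1534]
tcp_rot: [1.367, 1.098, -1.364]
wrist_force: [0.6, -1.0, -2.5]
width: 0.195
time: 4.92
tool_pos: [0.6174, -0.0741, 0.2569]
tcp_rot: [1.362, 1.107, -1.373]
wrist_force: [0.9, 0.4, -3.5]
width: 0.199
t 4.92 tcp [617.4 -74.1 256.9] jawyaw -12.32 xaxis [-0.009  0.002 -1.   ] w 0.199 F [ 0.9  0.4 -3.5] q [-0.16  0.16  1.69  0.    1.31  0.06]
```

View pics/scene2.png

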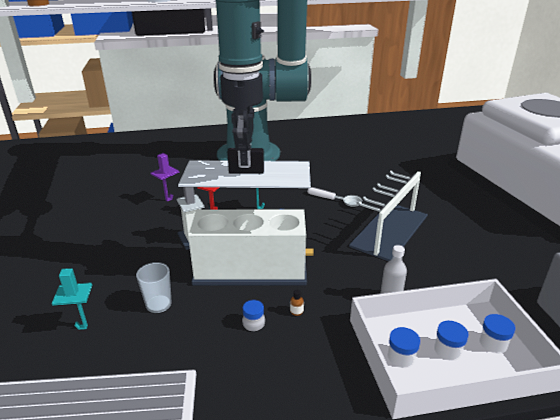

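The cover is held (load 3.5 N) and the wells are open. I'll carry it to the free bench near (0.41,-0.55), a spot with no objects in the top picture around (470,220).

```bash
python3 -m creep '[[255,[-5,-12,0],0],[255,[-10,-24,0],0],[255,[-15,-34,0],0],[255,[-15,-34,0],0],[255,[-15,-34,0],0],[255,[-15,-34,0],0],[255,[-15,-34,0],0],[255,[-15,-34,0],0]]'; python3 -m creep '[[255,[-15,-34,0],0],[255,[-15,-34,0],0],[255,[-15,-34,0],0],[255,[-15,-34,0],0],[255,[-15,-34,0],0],[255,[-12,-24,0],0],[255,[-5,-12,0],0],[255,[0,0,0],0]]'
python3 - <<'E'
from h import *
st(); snap('top','top3')
E
```

```text
time: 5.68
tool_pos: [0.5129, -0.3157, 0.2581]
tcp_rot: [1.365, 1.103, -1.368]
wrist_force: [0.5, 0.6, -3.5]
width: 0.201
time: 6.35
tool_pos: [0.4205, -0.5227, 0.2578]
tcp_rot: [1.368, 1.101, -1.37]
wrist_force: [0.6, 0.3, -3.5]
width: 0.204
t 6.35 tcp [ 420.5 -522.7  257.8] jawyaw -12.54 xaxis [-0.003  0.002 -1.   ] w 0.204 F [ 0.6  0.3 -3.5] q [-0.93  0.24  1.58 -0.    1.32 -0.71]
```

View pics/top3.png

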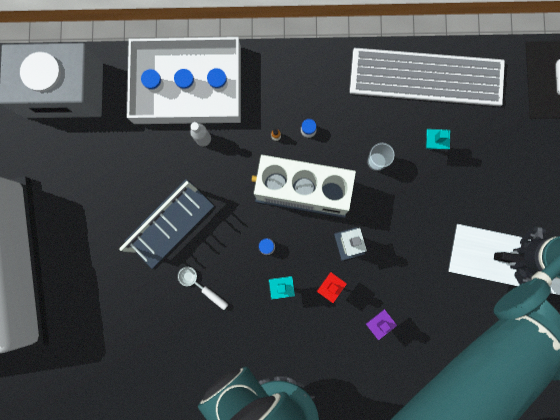

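The top view shows the cover above clear bench at (490,255). The wells at (275,178) and (304,183) look filled, and the one at (333,187) looks empty. I'll lower the cover now.

```bash
python3 -m creep '[[255,[0,0,-15],0],[255,[0,0,-30],0],[255,[0,0,-40],0],[255,[0,0,-40],0],[255,[0,0,-40],0],[255,[0,0,-30],0],[255,[0,0,-15],0],[255,[0,0,-8],0]]'; python3 -m creep '[[255,[0,0,-4],0],[255,[0,0,-4],0],[255,[0,0,-4],0],[255,[0,0,0],0],[255,[0,0,0],0],[255,[0,0,0],0],[255,[0,0,0],0],[255,[0,0,0],0]]'
python3 - <<'E'
from h import *
st()
E
```

```text
time: 7.07
tool_pos: [0.4224, -0.5168, 0.0382]
tcp_rot: [1.367, 1.108, -1.366]
wrist_force: [0.0, 1.2, -3.5]
width: 0.202
time: 7.73
tool_pos: [0.4237, -0.521, 0.031]
tcp_rot: [1.366, 1.098, -1.366]
wrist_force: [-0.4, 0.4, -2.8]
width: 0.198
t 7.73 tcp [ 423.7 -521.    31. ] jawyaw -12.33 xaxis [ 0.001 -0.001 -1.   ] w 0.198 F [-0.4  0.4 -2.8] q [-0.93  0.44  1.77  0.    0.93 -0.71]
```

```bash
python3 -m creep '[[255,[0,0,-2],0],[255,[0,0,-2],0],[255,[0,0,-2],0],[255,[0,0,-1],0],[255,[0,0,0],0],[255,[0,0,0],0],[255,[0,0,0],0],[255,[0,0,0],0]]'
python3 - <<'E'
from h import *
st()
E
```

```text
time: 8.4
tool_pos: [0.4233, -0.5205, 0.0233]
tcp_rot: [1.366, 1.1, -1.366]
wrist_force: [-1.5, 1.0, -1.1]
width: 0.194
t 8.4 tcp [ 423.3 -520.5   23.3] jawyaw -12.32 xaxis [-0.  0. -1.] w 0.194 F [-1.5  1.  -1.1] q [-0.93  0.44  1.77 -0.    0.92 -0.71]
```

```bash
python3 -m creep '[[0,[0,0,0],0],[0,[0,0,0],0],[0,[0,0,0],0],[0,[0,0,10],0],[0,[0,0,20],0],[0,[0,0,35],0],[0,[0,0,40],0],[0,[0,0,40],0]]'; python3 -m creep '[[0,[0,0,40],0],[0,[0,0,40],0],[0,[2,15,20],-0.1],[0,[4,35,0],-0.1],[0,[4,35,0],-0.1],[0,[4,35,0],-0.1],[0,[4,35,0],-0.1],[0,[4,35,0],-0.1]]'
python3 - <<'E'
from h import *
st(); snap('wrist','wrist3');snap('top','top4')
E
```

```text
time: 9.07
tool_pos: [0.4232, -0.52, 0.1699]
tcp_rot: [1.366, 1.101, -1.366]
wrist_force: [0.4, -0.0, 0.5]
width: 1.002
time: 9.73
tool_pos: [0.4455, -0.3291, 0.2696]
tcp_rot: [1.783, 0.7, -1.781]
wrist_force: [0.3, 0.8, 0.2]
width: 0.998
t 9.73 tcp [ 445.5 -329.1  269.6] jawyaw -47.01 xaxis [ 0.002 -0.001 -1.   ] w 0.998 F [0.3 0.8 0.2] q [-0.68  0.01  1.82  0.    1.31  0.14]
```

View pics/wrist3.png

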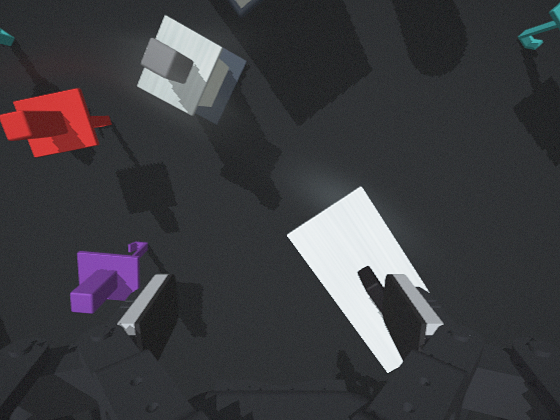

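View pics/top4.png

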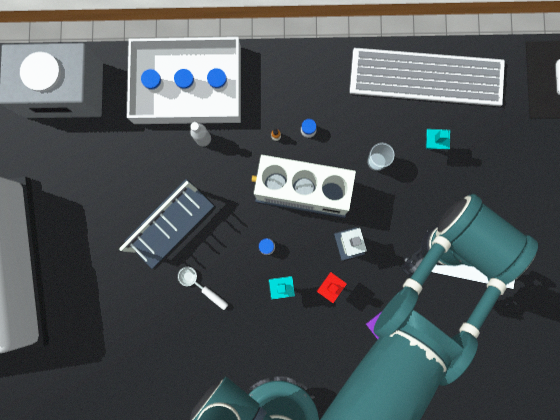

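The cover lies flat at (355,290) in the wrist view. The stored grey hook is at (167,60), with its handle leaning in perspective. I'll measure it from this view too.

```bash
python3 - <<'E'
from h import *
f=load('wrist3');P=cloud(f);z=P[...,2];ok=f['d']>0
m=reg(125,5,250,135)&ok
rep('handle',P,m&(z>.148)&(z<.165)); rep('collar',P,m&(z>.1)&(z<.112))
m=reg(270,170,440,380)&ok
rep('cover',P,m&(z>.002)&(z<.012))
E
```

```text
handle 1030 c [ 467.6 -196.4] wh [20.  20.3] ang 14.7 z [151.8 157.3 158.6]
collar 3689 c [ 467.5 -196.1] wh [60.1 50.5] ang 14.9 z [106.1 107.5 108.8]
cover 16203 c [ 407.9 -501.2] wh [301.9 227.4] ang 42.8 z [2.1 5.9 7.7]
```

```bash
python3 -m creep '[[0,[5,32,0],-0.1],[0,[6,34,0],-0.1],[0,[6,34,0],-0.1],[0,[5,30,0],-0.1],[0,[0,0,0],-0.09],[0,[0,0,0],0],[0,[0,0,0],0],[0,[0,0,0],0]]'; python3 - <<'E'
from h import *
st(); snap('wrist','wrist4')
f=load('wrist4');P=cloud(f);z=P[...,2];ok=f['d']>0
m=reg(180,100,400,300)&ok
rep('handle',P,m&(z>.148)&(z<.165)); rep('collar',P,m&(z>.1)&(z<.112))
E
```

```text
time: 10.5
tool_pos: [0.4676, -0.2014, 0.2688]
tcp_rot: [2.079, 0.279, -2.078]
wrist_force: [0.3, 0.0, -0.3]
width: 0.996
t 10.5 tcp [ 467.6 -201.4  268.8] jawyaw -74.66 xaxis [ 0.001 -0.001 -1.   ] w 0.996 F [ 0.3  0.  -0.3] q [-0.46 -0.08  1.9  -0.    1.31  0.85]
handle 713 c [ 467.9 -195.6] wh [19.8 19.9] ang 15.0 z [152.7 157.2 158.4]
collar 2884 c [ 442.7 -189.4] wh [ 71.7 194. ] ang 75.5 z [106.  107.5 108.8]
```

View pics/wrist4.png

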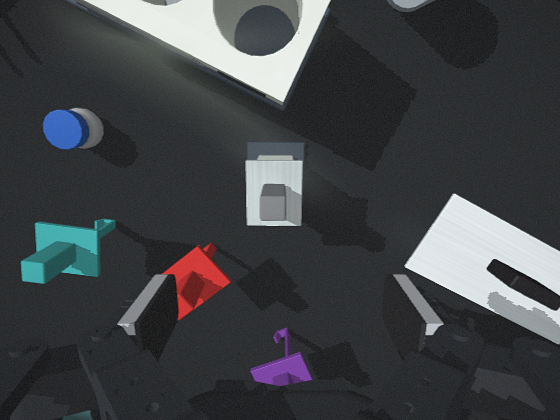

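The wrist view shows the hook handle at (272,203) between the jaws, with the red look-alike well clear. Going down now.

```bash
python3 -m creep '[[0,[0,5.5,-15],-0.005],[0,[0,0,-30],0],[0,[0,0,-30],0],[0,[0,0,-30],0],[0,[0,0,-20],0],[0,[0,0,-13],0],[0,[0,0,-10],0],[0,[0,0,0],0]]'; python3 - <<'E'
from h import *
st()
E
```

```text
time: 11.22
tool_pos: [0.4657, -0.1951, 0.1178]
tcp_rot: [2.08, 0.275, -2.088]
wrist_force: [-0.5, -0.7, -0.7]
width: 0.997
t 11.22 tcp [ 465.7 -195.1  117.8] jawyaw -75.09 xaxis [-0.004  0.002 -1.   ] w 0.997 F [-0.5 -0.7 -0.7] q [-0.45  0.05  2.07 -0.    1.02  0.86]
```

```bash
python3 -m creep '[[0,[1,0,0],0],[120,[0,0,0],0],[255,[0,0,0],0],[255,[0,0,0],0],[255,[0,0,0],0],[255,[0,0,0],0],[255,[0,0,0],0],[255,[0,0,0],0]]' 90; python3 - <<'E'
from h import *
st()
E
python3 -m creep '[[255,[0,0,0],0],[255,[0,0,5],0],[255,[0,0,10],0],[255,[0,0,20],0],[255,[0,0,30],0],[255,[0,0,30],0],[255,[0,0,30],0],[255,[0,0,20],0]]'; python3 - <<'E'
from h import *
st(); snap('wrist','wrist5'); snap('scene','scene5')
E
```

```text
time: 11.88
tool_pos: [0.469, -0.1953, 0.121]
tcp_rot: [2.083, 0.272, -2.081]
wrist_force: [-0.3, -1.0, 2.7]
width: 0.222
t 11.88 tcp [ 469.  -195.3  121. ] jawyaw -75.05 xaxis [ 0.001 -0.001 -1.   ] w 0.222 F [-0.3 -1.   2.7] q [-0.44  0.05  2.07 -0.    1.02  0.87]
time: 12.55
tool_pos: [0.4691, -0.1952, 0.2689]
tcp_rot: [2.084, 0.271, -2.079]
wrist_force: [0.8, -0.3, -1.4]
width: 0.226
t 12.55 tcp [ 469.1 -195.2  268.9] jawyaw -75.05 xaxis [ 0.003 -0.001 -1.   ] w 0.226 F [ 0.8 -0.3 -1.4] q [-0.44 -0.08  1.91  0.    1.31  0.87]
```

View pics/scene5.png

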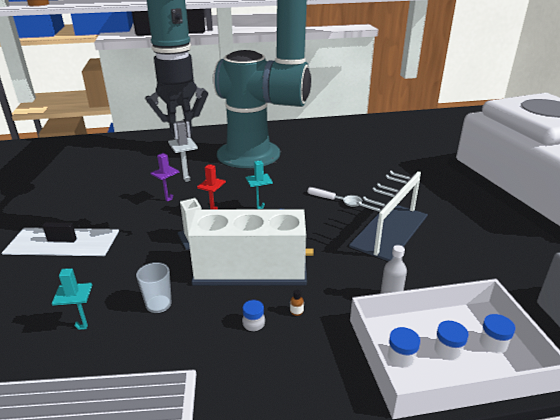

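View pics/wrist5.png

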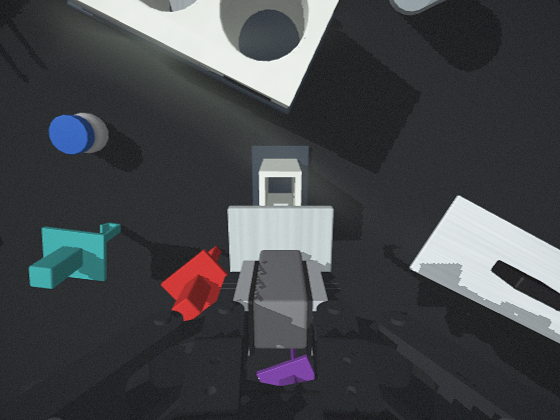

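```bash
python3 - <<'E'
from h import *
s=load('scene5')['im']; cv2.imwrite('pics/c3.png',cv2.resize(s[80:210,130:230],None,fx=5,fy=4.6,interpolation=cv2.INTER_CUBIC))
f=load('scene5'); o=np.array([.4685,-.1955,.280])
for yaw in (14.8,194.8):
    d=np.array([np.cos(np.radians(yaw)),np.sin(np.radians(yaw)),0]); print(yaw,np.round(proj(f,o+d*.0125+[0,0,-.105]),1),np.round(proj(f,o-d*.006+[0,0,-.105]),1))
# dryer
f=load('wrist5')
E
```

```text
14.8 [187.8 178.1] [185.6 174.8]
194.8 [184.9 173.6] [187.1 176.9]
```

View pics/c3.png

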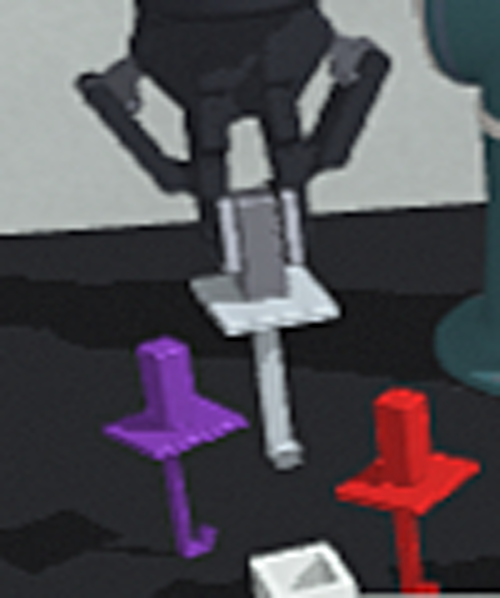

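```bash
python3 - <<'E'
from h import *
s=load('top3')['im']; cv2.imwrite('pics/c4.png',cv2.resize(s[150:220,245:365],None,fx=6.5,fy=6.5,interpolation=cv2.INTER_CUBIC))
f=load('top3');P=cloud(f);z=P[...,2]
rep('dryertop',P,reg(245,145,362,215)&(z>.122)&(z<.14))
E
```

```text
dryertop 2392 c [614.6 -73.7] wh [239.9 101.8] ang 79.3 z [125.8 130.3 134.4]
```

View pics/c4.png

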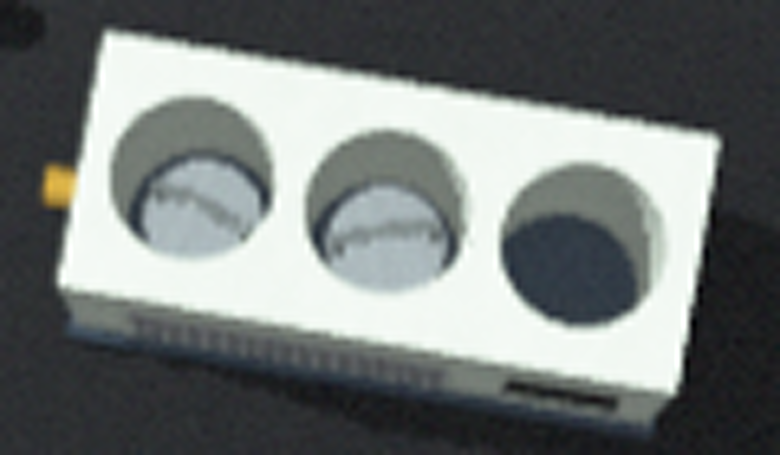

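Wells 1 and 2 (crop 190,215 and 385,235) each hold a cartridge with its loop visible. The right well is empty. I'll bring the wrist camera over the wells.

```bash
python3 -m creep '[[255,[10,16,10],0],[255,[18,28,0],0],[255,[20,32,0],0],[255,[20,32,0],0],[255,[14,22,0],0],[255,[6,9,0],0],[255,[0,0,0],0],[255,[0,0,0],0]]'; python3 - <<'E'
from h import *
st(); snap('wrist','wrist6'); snap('scene','scene6')
E
```

```text
time: 13.32
tool_pos: [0.5556, -0.056, 0.2738]
tcp_rot: [2.078, 0.275, -2.085]
wrist_force: [-0.3, 0.1, -1.1]
width: 0.223
t 13.32 tcp [555.6 -56.  273.8] jawyaw -74.97 xaxis [-0.003 -0.    -1.   ] w 0.223 F [-0.3  0.1 -1.1] q [-0.14  0.02  1.8  -0.    1.32  1.16]
```

View pics/wrist6.png

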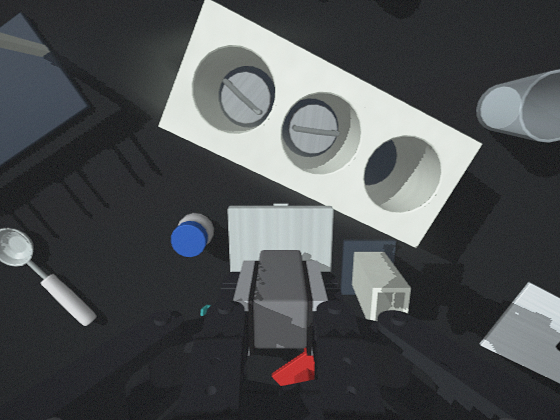

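The wrist view shows the loops at (241,96) and (314,130), while the well at (402,172) is empty. The hook tip shows past the collar at (280,205), so the tip points toward jaw+90°, which is the tool's +x at yaw about 15°. I'll measure the loops, the dryer top, the wells and the cylinders.

```bash
python3 - <<'E'
from h import *
f=load('wrist6');P=cloud(f);z=P[...,2];ok=f['d']>0
m=reg(150,0,490,250)&ok
rep('top',P,m&(z>.126)&(z<.134))
for n,b in (('A',(190,45,280,135)),('B',(275,88,365,178))):
    r=reg(*b)&ok
    print(n,np.histogram(z[r]*1000,bins=np.arange(0,140,5))[0])
    q=P[r&(z>.070)&(z<.092)]
    # restrict to wire: fit line
    vx,vy,x0,y0=cv2.fitLine(q[:,:2].astype(np.float32),cv2.DIST_HUBER,0,.001,.001).ravel()
    t=(q[:,:2]-[x0,y0])@[vx,vy]; s=(q[:,:2]-[x0,y0])@[-vy,vx]
    print('loop n',len(q),'mid',np.round(1000*(np.array([x0,y0])+np.array([vx,vy])*(np.percentile(t,1)+np.percentile(t,99))/2),1),'len',np.round((np.percentile(t,99)-np.percentile(t,1))*1000,1),'yaw',np.degrees(np.arctan2(vy,vx)),'spread',np.round(np.percentile(s,[2,98])*1000,1), 'zmax',np.round(np.percentile(q[:,2],98)*1000,1))
    rep('cyl',P,r&(z>.038)&(z<.05))
cv2.imwrite('pics/c5.png',cv2.resize(f['im'][35:185,180:380],None,fx=4,fy=4,interpolation=cv2.INTER_CUBIC))
E
```

```text
top 24000 c [616.  -73.9] wh [241.  100.4] ang 79.3 z [130.2 131.5 132.7]
A [   0    0  164  608   91   89   74   98  566 1334  100  104  115  114
  115  157  288  206  140  148  157  154  173  178  192  271 2615]
loop n 825 mid [630.1   5.4] len 55.8 yaw 64.202156 spread [-33.2  29.9] zmax 91.3
cyl 1934 c [629.3   4.4] wh [63.7 57. ] ang 14.0 z [42.3 45.5 47.1]
B [   0    0  150  591   84   67   74   92  497 1273   93   84   97   99
  107  141  247  198  124  127  129  138  162  142  158  230 3149]
loop n 745 mid [611.9 -86.5] len 63.5 yaw -17.31325 spread [-18.3  32.1] zmax 91.5
cyl 1809 c [616.2 -77.8] wh [63.8 55.8] ang 4.9 z [42.2 45.5 47.2]
```

View pics/c5.png

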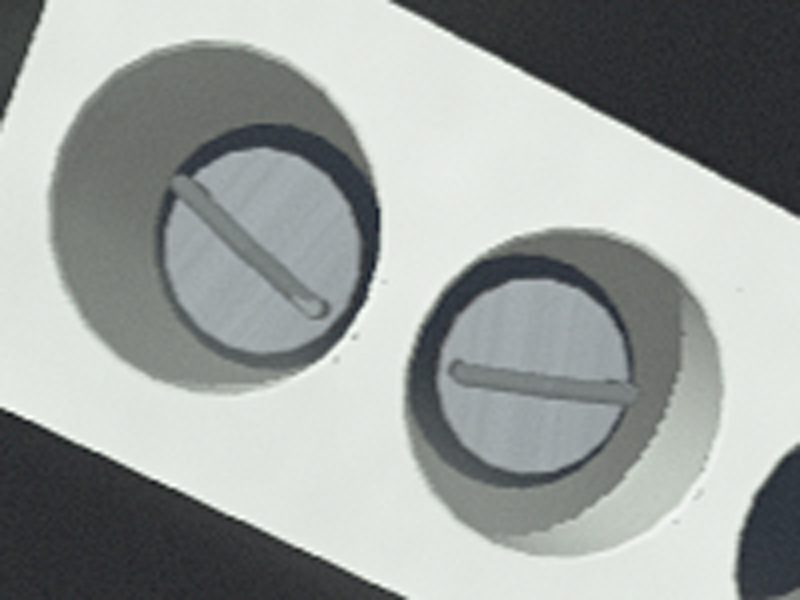

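```bash
cat > loops.py <<'E'
from h import *
def meas(f,name,off,sc,e1,e2,zs=.076,zp=.084):
    a,b=[plane(f,off[0]+p[0]/sc,off[1]+p[1]/sc,zs)[:2]*1000 for p in (e1,e2)]
    d=b-a; print(name,'ends',np.round(a,1),np.round(b,1),'len',round(np.hypot(*d),1),'mid',np.round((a+b)/2,1),'wire yaw',round(np.degrees(np.arctan2(d[1],d[0])),1))
E
python3 - <<'E'
from loops import *
f=load('wrist6')
meas(f,'A',(180,35),4,(178,186),(318,308)); meas(f,'B',(180,35),4,(455,371),(632,394))
Y=np.radians(-10.7)
for y in (-76,0,76): print(y, 616-y*np.sin(Y)*1, -73.9+y*np.cos(Y))
# peak ray midpoint
for n,p in (('A',(245,245)),('B',(543,383))): print(n,np.round(plane(f,180+p[0]/4,35+p[1]/4,.084)*1000,1))
# cylinder ellipse by contour of bright disc at z 44..47
P=cloud(f);z=P[...,2]
for n,b in (('A',(190,45,280,135)),('B',(275,88,365,178))):
    q=P[reg(*b)&(z>.0435)&(z<.0475)][:,:2]; print(n,np.round((np.percentile(q,2,axis=0)+np.percentile(q,98,axis=0))*500,1),np.round(q.mean(0)*1000,1))
s,M=st(); print(np.array(f['eye'])*1000, rot(f['ori'])[:,2])
E
```

```text
A ends [637.1  18.1] [619.4 -19.3] len 41.5 mid [ 6.282e+02 -6.000e-01] wire yaw -115.3
B ends [613.8 -54.3] [619.6 -96.5] len 42.6 mid [616.7 -75.4] wire yaw -82.2
-76 601.8893372306961 -148.57857253731476
0 616.0 -73.9
76 630.1106627693039 0.7785725373147443
A [ 6.285e+02 -5.000e-01  8.400e+01]
B [616.8 -74.4  84. ]
A [628.7   1.1] [6.29e+02 4.00e-01]
B [616.  -75.4] [616.7 -75.1]
t 13.42 tcp [555.5 -57.  274.4] jawyaw -75.1 xaxis [-0.002 -0.    -1.   ] w 0.217 F [-0.2 -0.8 -1.6] q [-0.15  0.02  1.8  -0.    1.32  1.16]
[625.17144276 -37.6844058  417.70406383] [-0.27672963 -0.07395083 -0.95809811]
```

```bash
cat >> h.py <<'E'
def hookpose(fn,s,M):
    """collar/handle estimate in tool-yaw frame relative to TCP (mm): a along jaw+90 (hook x), b along jaw"""
    f=load(fn);P=cloud(f);ok=f['d']>0;p=s['tool_pos']
    j=np.radians(jaw(M)); ey=np.array([np.cos(j),np.sin(j)]); ex=np.array([-np.sin(j),np.cos(j)])
    rel=(P-p)*1000; a=rel[...,:2]@ex; b=rel[...,:2]@ey; zz=rel[...,2]
    m=ok&(abs(zz+14)<6)&(abs(a)<45)&(abs(b)<40)&reg(150,180,420,400)
    print('collar front a',np.percentile(a[m],[99,99.8]).round(1),'b',np.percentile(b[m],[.5,99.5]).round(1),'z',np.percentile(zz[m],[10,50,90]).round(1),m.sum())
    m=ok&(zz<-80)&(zz>-125)&(abs(a)<30)&(abs(b)<12)
    if m.sum(): print('tip a',np.percentile(a[m],[5,50,95]).round(1),'b',np.percentile(b[m],[5,50,95]).round(1),'z',np.percentile(zz[m],[5,50,95]).round(1),m.sum())
E
python3 - <<'E'
from h import *
s,M=st(); hookpose('wrist6',s,M)
f=load('wrist6'); cv2.imwrite('pics/c6.png',cv2.resize(f['im'][190:360,210:350],None,fx=4,fy=3.5,interpolation=cv2.INTER_CUBIC))
E
```

```text
t 13.42 tcp [555.5 -57.  274.4] jawyaw -75.1 xaxis [-0.002 -0.    -1.   ] w 0.217 F [-0.2 -0.8 -1.6] q [-0.15  0.02  1.8  -0.    1.32  1.16]
collar front a [29.  29.2] b [-25.5  23.9] z [-15.1 -14.2 -13.3] 5633
tip a [ 9.3  9.8 10.3] b [-5.3 -0.7  3.9] z [-93.5 -92.5 -91.6] 30
```

View pics/c6.png

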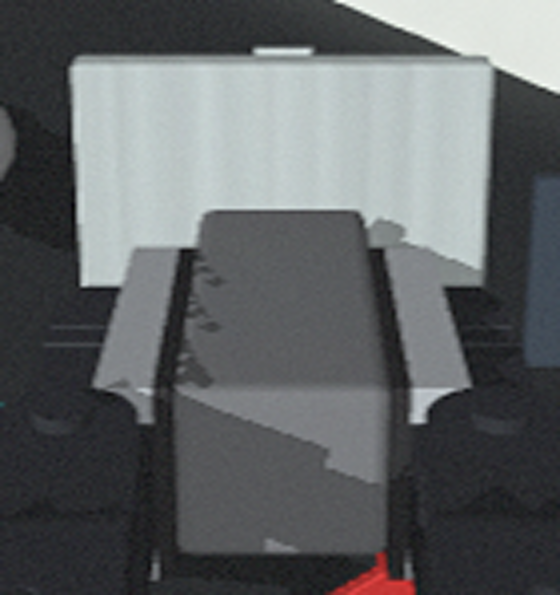

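Cartridge B (middle well): peak at (616.7,-74.6), loop normal at yaw 7.8°. Cartridge A: peak at (628.4,-0.5), normal at -25.3°. The loop lengths come out at 41–43 mm where 45 is expected, and both centres lie inside their wells. I'll put the hook 20 mm behind B's wire.

```bash
python3 -m creep '[[255,[10,-5,0],-0.04],[255,[15,-8,0],-0.044],[255,[12,-6,0],-0.04],[255,[5.5,-2,0],0],[255,[0,0,0],0],[255,[0,0,0],0],[255,[0,0,0],0],[255,[0,0,0],0]]'; python3 - <<'E'
from h import *
st(); print(snap('scene','scene7') and ''); st()
E
```

```text
time: 14.08
tool_pos: [0.5983, -0.077, 0.2753]
tcp_rot: [2.15, 0.148, -2.151]
wrist_force: [-1.1, 0.5, -1.7]
width: 0.223
t 14.08 tcp [598.3 -77.  275.3] jawyaw -82.15 xaxis [-0.  0. -1.] w 0.223 F [-1.1  0.5 -1.7] q [-0.17  0.11  1.71  0.    1.33  1.26]

t 14.13 tcp [598.4 -76.9 275.4] jawyaw -82.14 xaxis [-0.  0. -1.] w 0.225 F [-0.2  0.5 -1.6] q [-0.17  0.11  1.71  0.    1.33  1.26]
```

```bash
python3 -m creep '[[255,[0,-1,-15],0],[255,[0,0,-20],0],[255,[0,0,-20],0],[255,[0,0,-15],0],[255,[0,0,-10],0],[255,[0,0,-10],0],[255,[0,0,-5],0],[255,[0,0,0],0]]'; python3 - <<'E'
from h import *
st(); snap('wrist','wrist7')
E
```

```text
time: 14.8
tool_pos: [0.5983, -0.0778, 0.1792]
tcp_rot: [2.149, 0.148, -2.153]
wrist_force: [-0.8, -0.7, -1.2]
width: 0.219
t 14.8 tcp [598.3 -77.8 179.2] jawyaw -82.15 xaxis [-0.002  0.    -1.   ] w 0.219 F [-0.8 -0.7 -1.2] q [-0.17  0.17  1.82 -0.    1.16  1.26]
```

View pics/wrist7.png

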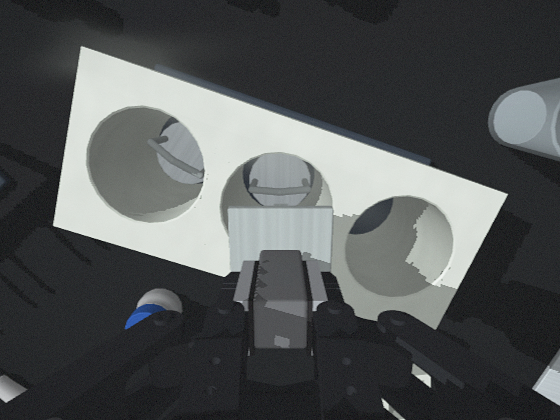

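B's loop shows parallel to the collar edge at (280,187), and there is no contact force. Next I go down, forward 20 mm, and lift slightly.

```bash
python3 - <<'E'
from h import *
f=load('wrist7')
p=plane(f,280,187,.084)*1000; print(p.round(1)); print((plane(f,250,184,.076)*1000).round(1),(plane(f,308,186,.076)*1000).round(1))
E
python3 -m creep '[[255,[0,0,-5],0],[255,[0,0,-4],0],[255,[0,0,0],0],[255,[5,0.7,0],0],[255,[5,0.7,0],0],[255,[5,0.7,0],0],[255,[4.8,0.6,0],0],[255,[0,0,0],0]]'; python3 - <<'E'
from h import *
st()
E
```

```text
[619.5 -75.3  84. ]
[617.1 -53.8  76. ] [621.3 -95.4  76. ]
time: 15.52
tool_pos: [0.6201, -0.0752, 0.1715]
tcp_rot: [2.151, 0.147, -2.149]
wrist_force: [0.1, -0.2, -2.5]
width: 0.223
t 15.52 tcp [620.1 -75.2 171.5] jawyaw -82.15 xaxis [ 0.001 -0.    -1.   ] w 0.223 F [ 0.1 -0.2 -2.5] q [-0.16  0.21  1.78  0.    1.15  1.27]
```

```bash
python3 -m creep '[[255,[0,0,4],0],[255,[0,0,4],0],[255,[0,0,4],0],[255,[0,0,4],0],[255,[0,0,4],0],[255,[0,0,5],0],[255,[0,0,0],0],[255,[0,0,0],0]]'; python3 - <<'E'
from h import *
st(); snap('wrist','wrist8')
E
```

```text
time: 16.18
tool_pos: [0.6191, -0.0754, 0.197]
tcp_rot: [2.152, 0.147, -2.149]
wrist_force: [-0.3, 0.3, -3.7]
width: 0.216
t 16.18 tcp [619.1 -75.4 197. ] jawyaw -82.16 xaxis [ 0.001 -0.    -1.   ] w 0.216 F [-0.3  0.3 -3.7] q [-0.16  0.19  1.76 -0.    1.19  1.27]
```

View pics/wrist8.png

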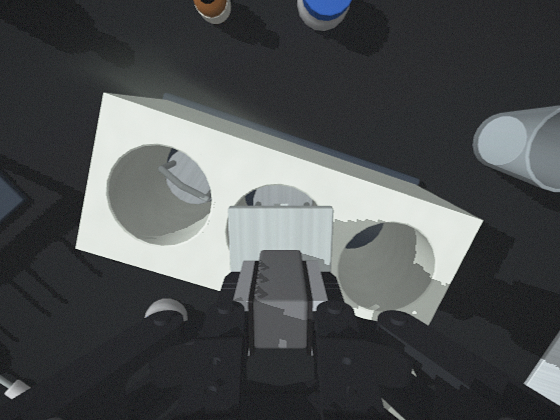

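The load has risen to about 3 N or more, so cartridge B is hanging. I'll lift it clear.

```bash
python3 -m creep '[[255,[0,0,8],0],[255,[0,0,14],0],[255,[0,0,18],0],[255,[0,0,20],0],[255,[0,0,20],0],[255,[0,0,20],0],[255,[0,0,18],0],[255,[0,0,12],0]]'; python3 -m creep '[[255,[0,0,8],0],[255,[0,0,4],0],[255,[0,0,0],0],[255,[0,0,0],0],[255,[0,0,0],0],[255,[0,0,0],0],[255,[0,0,0],0],[255,[0,0,0],0]]'; python3 - <<'E'
from h import *
st(); snap('scene','scene8'); s,M=st()
f=load('scene8'); cv2.imwrite('pics/c7.png',cv2.resize(f['im'][60:290,140:340],None,fx=2.6,fy=2.6,interpolation=cv2.INTER_CUBIC))
E
```

```text
time: 16.9
tool_pos: [0.6197, -0.0755, 0.3304]
tcp_rot: [2.155, 0.146, -2.145]
wrist_force: [0.4, -0.5, -1.7]
width: 0.223
time: 17.57
tool_pos: [0.6185, -0.0753, 0.3374]
tcp_rot: [2.149, 0.148, -2.152]
wrist_force: [-0.4, -0.2, -2.8]
width: 0.219
t 17.57 tcp [618.5 -75.3 337.4] jawyaw -82.16 xaxis [-0.001  0.    -1.   ] w 0.219 F [-0.4 -0.2 -2.8] q [-0.16  0.12  1.58 -0.    1.44  1.27]
t 17.62 tcp [618.6 -75.3 337.7] jawyaw -82.16 xaxis [-0.001  0.    -1.   ] w 0.221 F [-0.7 -0.9 -1.8] q [-0.16  0.12  1.58  0.    1.44  1.27]
```

View pics/c7.png

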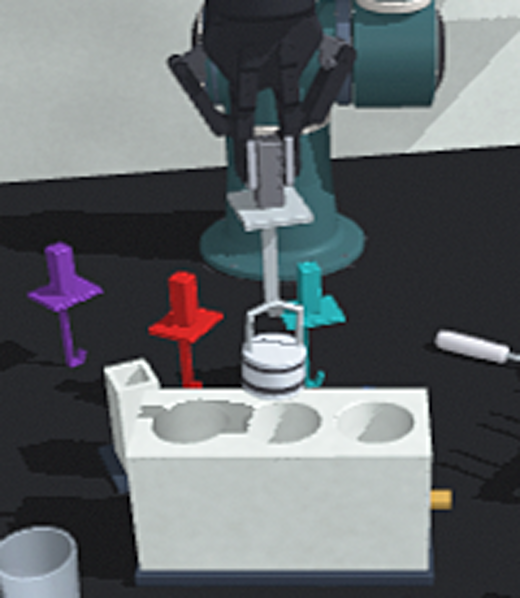

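The crop shows cartridge B hanging level on the hook at (272,350). Now I'll measure the rack prongs from the first top view, reading prong ends from the crop and casting rays at z = 0.110.

```bash
python3 - <<'E'
from h import *
f=load('top0')
pr=[((275,195),(328,252)),((250,220),(302,277)),((193,278),(246,335)),((166,304),(218,362)),((108,362),(161,419)),((82,388),(134,446))]
q=[]
for a,b in pr:
    A,B=[plane(f,110+p[0]/3.7,140+p[1]/3.7,.11)[:2]*1000 for p in (a,b)]
    d=A-B; print(A.round(1),B.round(1),np.hypot(*d).round(1),np.degrees(np.arctan2(d[1],d[0])).round(1)); q.append((A,B))
E
```

```text
[595.3 230.9] [555.5 194.1] 54.2 42.7
[578.2 248. ] [538.5 211.9] 53.7 42.3
[538.6 286.8] [499.1 249.9] 54.0 43.0
[521.  305.1] [480.9 268.9] 54.0 42.1
[481.7 344.4] [442.5 307.4] 53.9 43.3
[464.2 361.9] [424.4 325.6] 53.8 42.4
```

```bash
python3 -m creep '[[255,[-3,5,0],0.02],[255,[-6,11,0],0.04],[255,[-9,17,0],0.05],[255,[-10,19,0],0.055],[255,[-10,20,0],0.055],[255,[-10,20,0],0.055],[255,[-10,20,0],0.055],[255,[-10,20,0],0.055]]'; python3 -m creep '[[255,[-10,20,0],0.055],[255,[-10,20,0],0.055],[255,[-10,19,0],0.055],[255,[-9,17,0],0.05],[255,[-7,12,0],0.04],[255,[-4,6,0],0.009],[255,[0,0,0],0],[255,[0,0,0],0]]';  python3 -m creep '[[255,[0,0,-5],0],[255,[0,0,-10],0],[255,[0,0,-15],0],[255,[0,0,-15],0],[255,[0,0,-10],0],[255,[0,0,-5],0],[255,[0,0,0],0],[255,[0,0,0],0]]'; python3 - <<'E'
from h import *
st(); snap('wrist','wrist9')
E
```

```text
time: 18.28
tool_pos: [0.5494, 0.0584, 0.3385]
tcp_rot: [1.925, 0.52, -1.925]
wrist_force: [0.0, -0.8, -2.7]
width: 0.223
time: 18.95
tool_pos: [0.5005, 0.1509, 0.3385]
tcp_rot: [1.759, 0.73, -1.758]
wrist_force: [0.3, 0.3, -2.2]
width: 0.222
time: 19.62
tool_pos: [0.5008, 0.1503, 0.278]
tcp_rot: [1.759, 0.729, -1.761]
wrist_force: [-0.2, 0.1, -1.8]
width: 0.222
t 19.62 tcp [500.8 150.3 278. ] jawyaw -45.01 xaxis [-0.001 -0.    -1.   ] w 0.222 F [-0.2  0.1 -1.8] q [ 0.24 -0.05  1.87 -0.    1.33  1.03]
```

View pics/wrist9.png

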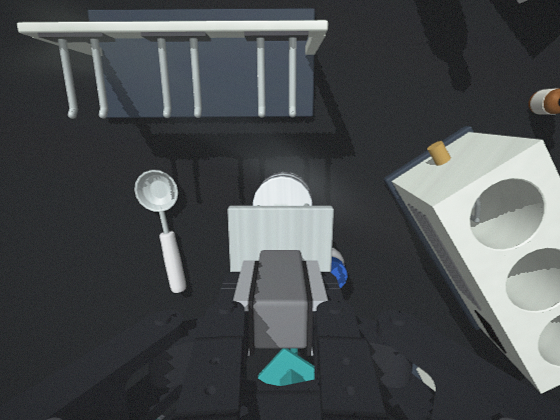

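The wrist view shows the three hangers: prongs at (262,75)/(292,75), (165,75)/(195,75) and (68,80)/(98,80). I'll zoom in for exact lines.

```bash
python3 - <<'E'
from h import *
f=load('wrist9'); im=f['im']
P=cloud(f);z=P[...,2];ok=f['d']>0
r=reg(10,10,335,125)&ok
m=r&(z>.104)&(z<.119)&(grid()[1]>45)
n,lab,stt,cen=cv2.connectedComponentsWithStats(m.astype(np.uint8))
for i in range(1,n):
    if stt[i,4]<80: continue
    q=P[lab==i]; 
    q2=q[q[:,2]<.1155]
    vx,vy,x0,y0=cv2.fitLine((q2[:,:2]*1000).astype(np.float32),cv2.DIST_HUBER,0,.01,.01).ravel()
    if vx<0: vx,vy=-vx,-vy
    t=(q[:,:2]*1000-[x0,y0])@[vx,vy]; s=(q2[:,:2]*1000-[x0,y0])@[-vy,vx]
    print(i,stt[i],'c',round(x0,1),round(y0,1),'yaw',round(np.degrees(np.arctan2(vy,vx)),2),'t',np.percentile(t,[1,99]).round(1),'s',np.percentile(s,[5,95]).round(1),'z',np.percentile(q[:,2],[10,50,90]).round(4),'tip',(np.array([x0,y0])+np.percentile(t,1)*np.array([vx,vy])).round(1))
rep('bar',P,r&(z>.12)&(z<.127)&(grid()[1]<50))
cv2.imwrite('pics/c8.png',cv2.resize(im[10:130,10:340],None,fx=2.4,fy=2.4,interpolation=cv2.INTER_CUBIC))
s,M=st(); hookpose('wrist9',s,M)
E
```

```text
1 [ 59  46  18  73 594] c 446.8 343.3 yaw 45.78 t [-30.6  24.1] s [-1.6  3.2] z [0.1119 0.114  0.1156] tip [425.4 321.4]
2 [ 91  46  17  73 573] c 465.0 325.1 yaw 45.43 t [-30.6  24.3] s [-1.9  3.2] z [0.112  0.1139 0.1158] tip [443.5 303.3]
3 [158  46  13  72 537] c 502.9 287.2 yaw 45.76 t [-29.9  24.2] s [-2.   3.1] z [0.1124 0.1141 0.1157] tip [482.  265.8]
4 [190  46  11  72 519] c 521.6 269.4 yaw 45.46 t [-30.5  23.5] s [-2.2  3.1] z [0.1125 0.1142 0.116 ] tip [500.2 247.6]
5 [256  46   9  72 508] c 559.4 231.6 yaw 45.53 t [-30.6  23.5] s [-2.5  2.7] z [0.1128 0.1142 0.116 ] tip [538.  209.7]
6 [288  46   8  71 557] c 577.3 213.7 yaw 45.78 t [-29.8  23.4] s [-3.3  2.6] z [0.112  0.1141 0.1159] tip [556.5 192.3]
bar 4368 c [536.6 303.5] wh [ 11.1 239.3] ang 45.2 z [121.3 123.1 124.6]
t 19.67 tcp [501.3 150.5 278.8] jawyaw -45.0 xaxis [ 0.001  0.    -1.   ] w 0.218 F [ 0.4 -0.7 -2. ] q [ 0.24 -0.05  1.86 -0.    1.33  1.03]
collar front a [28.1 28.2] b [-25.1  24.4] z [-15.2 -14.3 -13.4] 5628
tip a [8.6 9.2 9.6] b [-4.8 -0.5  3.8] z [-93.2 -92.5 -91.7] 28
```

View pics/c8.png

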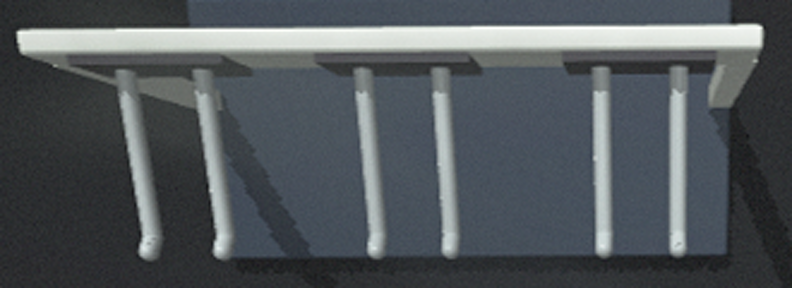

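```bash
cat >> h.py <<'E'
def frame(s,M):
    j=np.radians(jaw(M)); return np.array([-np.sin(j),np.cos(j)]),np.array([np.cos(j),np.sin(j)])
E
python3 - <<'E'
from h import *
f=load('wrist9'); s,M=st(); ex,ey=frame(s,M); P=cloud(f); rel=(P-s['tool_pos'])*1000; a=rel[...,:2]@ex; b=rel[...,:2]@ey; zz=rel[...,2]
m=reg(240,165,325,206)&(zz<-100)&(zz>-180)&(f['d']>0)
print(np.histogram(zz[m],bins=np.arange(-180,-99,5)))
mm=m&(zz>-145)&(zz<-120)
print('b',np.percentile(b[mm],[1,99]),'a',np.percentile(a[mm],[1,99]),zz[mm].mean())
for aa in range(0,30,3):
    k=mm&(abs(a-aa)<1.5)
    if k.sum()>10: print(aa,k.sum(),np.percentile(b[k],[1,99]).round(1),zz[k].mean().round(1))
# slope in b
A=np.c_[a[mm],b[mm],np.ones(mm.sum())]; print(np.linalg.lstsq(A,zz[mm],rcond=None)[0])
cv2.imwrite('pics/c9.png',cv2.resize(f['im'][150:280,210:350],None,fx=5,fy=4.5,interpolation=cv2.INTER_CUBIC))
E
```

```text
t 19.67 tcp [501.3 150.5 278.8] jawyaw -45.0 xaxis [ 0.001  0.    -1.   ] w 0.218 F [ 0.4 -0.7 -2. ] q [ 0.24 -0.05  1.86 -0.    1.33  1.03]
(array([   0,    3,   13,   39,   48,   34,   18,   80, 1294,   17,    5,
          0,    0,    0,    0,    0]), array([-180, -175, -170, -165, -160, -155, -150, -145, -140, -135, -130,
       -125, -120, -115, -110, -105, -100]))
b [-21.79377723  24.54179227] a [-3.18201543 20.1681283 ] -137.62091101957634
0 221 [-22.7  25.5] -136.8
3 197 [-21.8  24.7] -137.3
6 203 [-20.9  23.9] -137.4
9 190 [-20.   22.1] -137.6
12 167 [-17.9  20.5] -137.9
15 161 [-15.3  18. ] -138.0
18 119 [-11.   14.6] -138.7
21 39 [-4.8  7.8] -140.1
[-9.02971329e-02  5.51144473e-02 -1.37007075e+02]
```

View pics/c9.png

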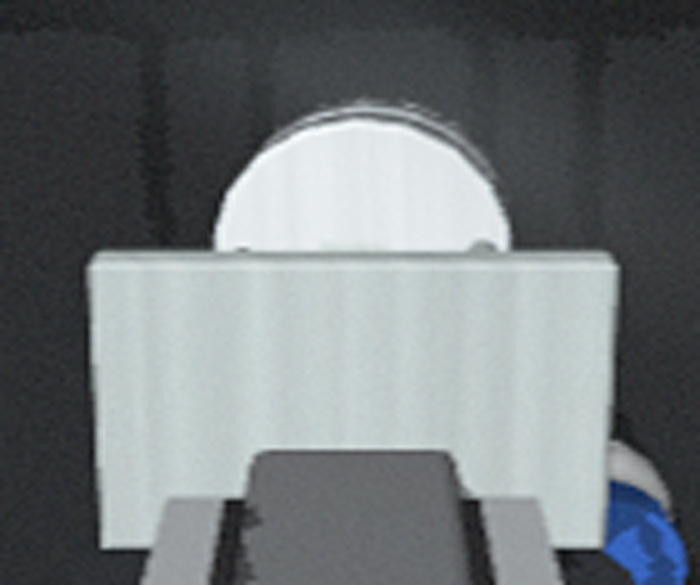

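```bash
python3 - <<'E'
from h import *
f=load('top0')
print('jar',plane(f,267,247,.045).round(3),'spoon bowl',plane(f,187,276,.01).round(3),plane(f,227,307,.01).round(3),'bottle',plane(f,196,128,.13).round(3))
E
```

```text
jar [0.458 0.025 0.045] spoon bowl [0.383 0.243 0.01 ] [0.299 0.135 0.01 ] bottle [0.757 0.198 0.13 ]
```

```bash
python3 -m creep '[[255,[-1,1,-6],0.007],[255,[-1,1,-10],0],[255,[0,0,-12],0],[255,[0,0,-10],0],[255,[0,0,-7],0],[255,[0,0,-4],0],[255,[0,0,0],0],[255,[0,0,0],0]]';python3 -m creep '[[255,[2,2,0],0],[255,[4,4,0],0],[255,[6,6.1,0],0],[255,[7,7.1,0],0],[255,[7,7.1,0],0],[255,[6,6.1,0],0],[255,[3,3,0],0],[255,[0,0,0],0]]'; python3 - <<'E'
from h import *
s,M=st(); snap('wrist','wrist10'); hookpose('wrist10',s,M)
E
```

```text
time: 20.33
tool_pos: [0.4987, 0.1526, 0.2289]
tcp_rot: [1.754, 0.735, -1.756]
wrist_force: [-0.3, 0.1, -2.8]
width: 0.22
time: 21.0
tool_pos: [0.5347, 0.189, 0.2291]
tcp_rot: [1.755, 0.735, -1.754]
wrist_force: [-0.3, -1.4, -2.2]
width: 0.223
t 21.0 tcp [534.7 189.  229.1] jawyaw -44.53 xaxis [ 0.  0. -1.] w 0.223 F [-0.3 -1.4 -2.2] q [0.3  0.06 1.84 0.   1.24 1.07]
collar front a [28.6 28.7] b [-24.9  24.6] z [-14.4 -13.5 -12.6] 5595
tip a [ 9.4 21.8 29.1] b [-11.9  -4.2  12. ] z [-117.1 -113.5  -91.2] 143
```

View pics/wrist10.png

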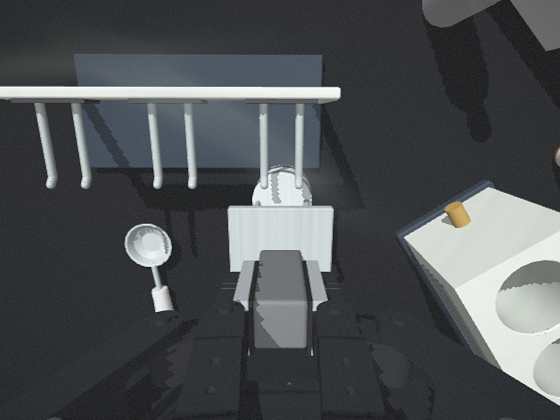

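```bash
cat > pr.py <<'E'
from h import *
def prong(fn,s,M,box,zlo=.104,zhi=.119):
    f=load(fn); ex,ey=frame(s,M); P=cloud(f); rel=(P-s['tool_pos'])*1000; a=rel[...,:2]@ex; b=rel[...,:2]@ey; zz=rel[...,2]; z=P[...,2]
    m=reg(*box)&(z>zlo)&(z<zhi)&(f['d']>0)
    for a0 in np.arange(-10,100,8):
        k=m&(abs(a-a0)<4)
        if k.sum()<20: continue
        bb=b[k]; c=np.median(bb); l,r=bb[bb<c-4],bb[bb>c+4]
        c=(bb.min()+bb.max())/2; l,r=bb[bb<c],bb[bb>c]
        print('a',a0,'b',np.percentile(l,[2,98]).round(1),np.percentile(r,[2,98]).round(1),'mid',round((np.median(l)+np.median(r))/2,2),k.sum())
    m=reg(240,150,325,206)&(z>.075)&(z<.100)&(f['d']>0)
    print('cyl z',np.percentile(z[m],[5,50,95]).round(4))
    for aa in range(0,30,6):
        k=m&(abs(a-aa)<2)
        if k.sum()>10: print('cyl',aa,k.sum(),np.percentile(b[k],[1,99]).round(1),zz[k].mean().round(1))
    A=np.c_[a[m],b[m],np.ones(m.sum())]; print(np.linalg.lstsq(A,zz[m],rcond=None)[0].round(3))
E
python3 - <<'E'
from pr import *
s,M=st(); prong('wrist10',s,M,(250,103,315,195))
E
```

```text
t 21.05 tcp [534.1 188.5 229. ] jawyaw -44.54 xaxis [-0.001 -0.    -1.   ] w 0.223 F [ 0.3  0.2 -3.6] q [ 0.3   0.06  1.84 -0.    1.24  1.07]
a 22 b [-14.9  -9.7] [10.6 15.8] mid 0.46 170
a 30 b [-14.9  -9.7] [10.6 15.8] mid 0.3 175
a 38 b [-14.8  -9.6] [10.6 16.5] mid 0.67 171
a 46 b [-14.8  -9.4] [11.1 16.4] mid 0.84 181
a 54 b [-15.3  -9.4] [11.  16.2] mid 0.51 188
a 62 b [-15.2  -9.4] [10.9 16.1] mid 0.63 179
a 70 b [-15.   -9.9] [10.8 16.6] mid 0.63 196
a 78 b [-19.9  -6.3] [10.8 16.6] mid 0.52 121
cyl z [0.0841 0.0935 0.0953]
cyl 0 214 [-23.2  26.1] -135.9
cyl 6 284 [-23.1  24.8] -135.7
cyl 12 257 [-21.3  24.2] -135.6
cyl 18 169 [-17.9  21.8] -136.3
cyl 24 189 [-9.9 10.9] -138.3
[-1.44000e-01  1.80000e-02 -1.34789e+02]
```

The prong pair is centred at b = +0.5 mm against the loop legs at about +0.5 mm, so I can go straight in by 47 mm.

```bash
python3 -m creep '[[255,[2,2,0],0],[255,[4,4.1,0],0],[255,[5,5.1,0],0],[255,[6,6.1,0],0],[255,[6,6,0],0],[255,[5,5.1,0],0],[255,[4,4,0],0],[255,[1.4,1.4,0],0]]'; python3 -m creep '[[255,[0,0,0],0],[255,[0,0,0],0],[255,[0,0,0],0],[255,[0,0,0],0],[255,[0,0,0],0],[255,[0,0,0],0],[255,[0,0,0],0],[255,[0,0,0],0]]'; python3 - <<'E'
from h import *
s,M=st(); snap('wrist','wrist11'); snap('scene','scene11'); s,M=st()
f=load('scene11'); cv2.imwrite('pics/c10.png',cv2.resize(f['im'][110:280,320:460],None,fx=4.5,fy=3.5,interpolation=cv2.INTER_CUBIC))
E
```

```text
time: 21.72
tool_pos: [0.5679, 0.2227, 0.2291]
tcp_rot: [1.755, 0.735, -1.755]
wrist_force: [0.3, -0.7, -3.3]
width: 0.224
time: 22.38
tool_pos: [0.5672, 0.2218, 0.2294]
tcp_rot: [1.755, 0.735, -1.755]
wrist_force: [0.1, -0.5, -2.6]
width: 0.222
t 22.38 tcp [567.2 221.8 229.4] jawyaw -44.58 xaxis [ 0.  0. -1.] w 0.222 F [ 0.1 -0.5 -2.6] q [ 0.33  0.14  1.75 -0.    1.25  1.11]
t 22.48 tcp [567.2 221.8 229.3] jawyaw -44.58 xaxis [-0.  0. -1.] w 0.22 F [-0.2 -0.9 -2.8] q [0.33 0.14 1.75 0.   1.25 1.11]
```

View pics/c10.png

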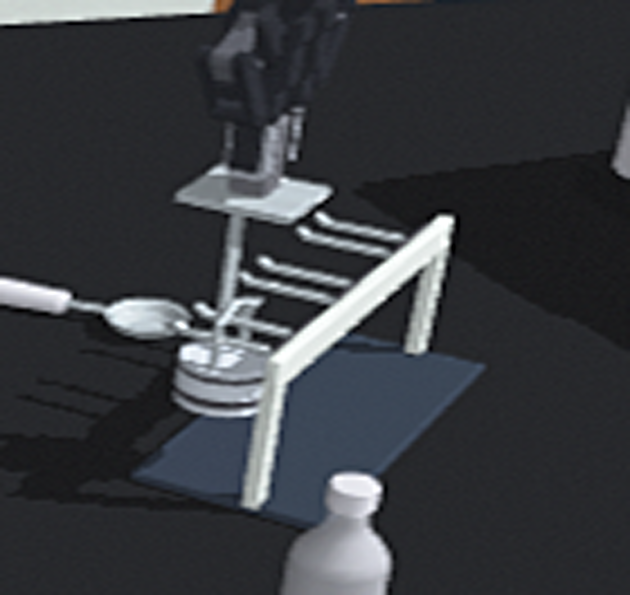

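View pics/wrist11.png

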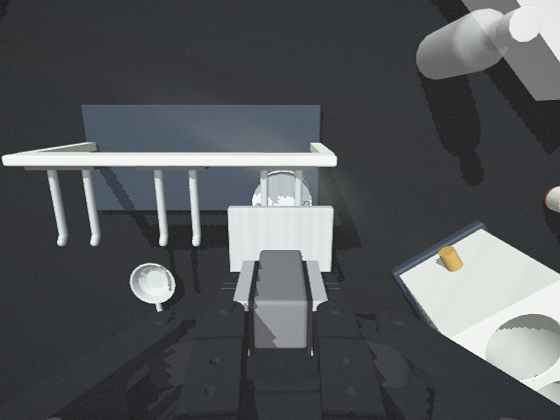

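The loop is around the hanger1 prongs. I'll lower the hook past it and check the load.

```bash
python3 -m creep '[[255,[0,0,-2],0],[255,[0,0,-3],0],[255,[0,0,-3],0],[255,[0,0,-4],0],[255,[0,0,-4],0],[255,[0,0,-4],0],[255,[0,0,-3],0],[255,[0,0,0],0]]'; python3 - <<'E'
from h import *
s,M=st(); snap('wrist','wrist12'); snap('scene','scene12'); s,M=st()
f=load('scene12'); cv2.imwrite('pics/c11.png',cv2.resize(f['im'][150:250,340:440],None,fx=6,fy=6,interpolation=cv2.INTER_CUBIC))
E
```

```text
time: 23.15
tool_pos: [0.5666, 0.2217, 0.2052]
tcp_rot: [1.754, 0.735, -1.757]
wrist_force: [-0.9, 0.1, -1.6]
width: 0.22
t 23.15 tcp [566.6 221.7 205.2] jawyaw -44.58 xaxis [-0.002 -0.    -1.   ] w 0.22 F [-0.9  0.1 -1.6] q [0.33 0.16 1.78 0.   1.21 1.11]
t 23.25 tcp [567.1 221.8 206.1] jawyaw -44.58 xaxis [-0. -0. -1.] w 0.218 F [ 0.2  0.1 -0.9] q [0.33 0.16 1.78 0.   1.21 1.11]
```

View pics/c11.png

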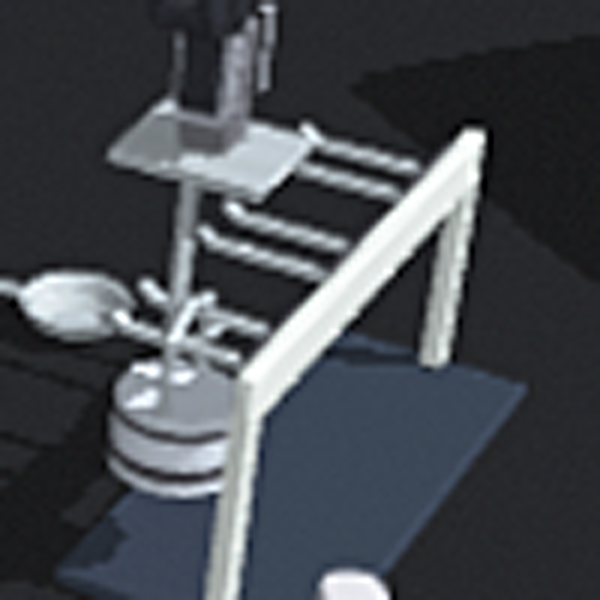

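Now I back the hook out from under the wire.

```bash
python3 -m creep '[[255,[-1.5,-1.5,0],0],[255,[-2.5,-2.5,0],0],[255,[-4,-4,0],0],[255,[-4,-4.1,0],0],[255,[-4,-4.1,0],0],[255,[-4,-4.1,0],0],[255,[-2,-2,0],0],[255,[0,0,0],0]]'; python3 - <<'E'
from h import *
s,M=st(); snap('scene','scene13'); s,M=st()
f=load('scene13'); cv2.imwrite('pics/c12.png',cv2.resize(f['im'][150:250,340:440],None,fx=6,fy=6,interpolation=cv2.INTER_CUBIC))
E
```

```text
time: 23.92
tool_pos: [0.5446, 0.1989, 0.2064]
tcp_rot: [1.755, 0.734, -1.755]
wrist_force: [-0.2, 0.4, -1.7]
width: 0.223
t 23.92 tcp [544.6 198.9 206.4] jawyaw -44.6 xaxis [-0. -0. -1.] w 0.223 F [-0.2  0.4 -1.7] q [ 0.31  0.1   1.84 -0.    1.2   1.09]
t 23.97 tcp [545.  199.2 206.4] jawyaw -44.6 xaxis [ 0.  0. -1.] w 0.22 F [ 1.  -0.  -1.8] q [0.31 0.1  1.84 0.   1.2  1.09]
```

View pics/c12.png

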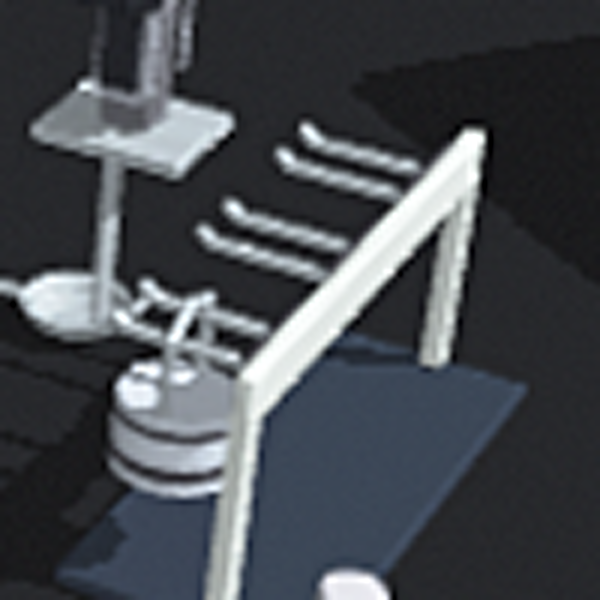

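The cartridge hangs on hanger1 with the hook free of it. Back out, rise, then on to cartridge A.

```bash
python3 -m creep '[[255,[-4,-4,0],0],[255,[-8,-8,0],0],[255,[-9,-9,0],0],[255,[-8,-8,5],0],[255,[0,0,20],-0.05],[255,[0,0,25],-0.1],[255,[0,0,20],-0.1],[255,[0,0,8],-0.1]]'; python3 -m creep '[[255,[3,-10,0],-0.1],[255,[8,-22,0],-0.1],[255,[10,-28,0],-0.1],[255,[10,-28,0],-0.1],[255,[10,-28,0],-0.1],[255,[10,-22,0],-0.1],[255,[6,-10,0],-0.1],[255,[2,-2,0],-0.084]]'; python3 - <<'E'
from h import *
s,M=st(); snap('wrist','wrist14')
f=load('wrist14'); cv2.imwrite('pics/c13.png',cv2.resize(f['im'][60:210,180:380],None,fx=4,fy=4,interpolation=cv2.INTER_CUBIC))
E
```

```text
time: 24.63
tool_pos: [0.5169, 0.1701, 0.2886]
tcp_rot: [1.985, 0.44, -1.974]
wrist_force: [0.9, 0.0, -1.2]
width: 0.223
time: 25.3
tool_pos: [0.5751, 0.0175, 0.2847]
tcp_rot: [-2.033, 0.359, 2.031]
wrist_force: [-0.1, 0.7, -0.8]
width: 0.221
t 25.3 tcp [575.1  17.5 284.7] jawyaw -110.0 xaxis [ 0.    -0.001 -1.   ] w 0.221 F [-0.1  0.7 -0.8] q [-0.01  0.05  1.76 -0.    1.34  1.91]
```

View pics/wrist14.png

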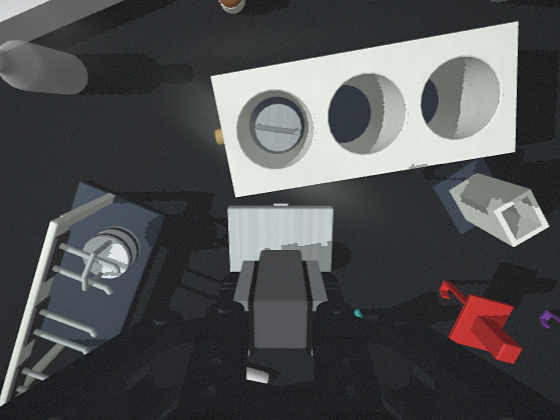

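View pics/c13.png

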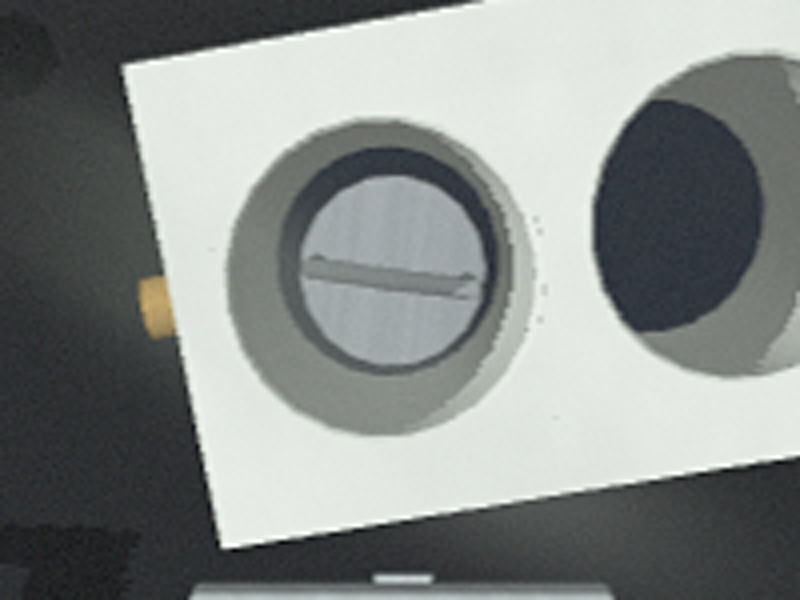

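The hung cartridge is visible on hanger1 at (105,255). A's wire in the crop runs from (305,266) to (483,287).

```bash
python3 - <<'E'
from loops import *
f=load('wrist14')
meas(f,'A',(180,60),4,(304,267),(484,287)); print((plane(f,180+395/4,60+277/4,.084)*1000).round(1))
s,M=st(); hookpose('wrist14',s,M)
E
```

```text
A ends [637.7  18.8] [618.  -21.1] len 44.5 mid [627.9  -1.2] wire yaw -116.2
[628.1  -1.5  84. ]
t 25.35 tcp [575.   18.1 284.6] jawyaw -110.15 xaxis [ 0.    -0.001 -1.   ] w 0.22 F [ 0.3 -0.1 -1.7] q [-0.01  0.05  1.76 -0.    1.34  1.91]
collar front a [29.2 29.4] b [-23.6  25.7] z [-14.3 -13.4 -12.6] 5609
tip a [ 9.8 10.4 10.9] b [-3.3  1.3  5.9] z [-92.8 -91.5 -90.7] 30
```

```bash
python3 -m creep '[[255,[8,-2.7,0],-0.05],[255,[12,-3,0],-0.052],[255,[11,-3,0],0],[255,[5.2,-2,0],0],[255,[0,0,-10],0],[255,[0,0,-15],0],[255,[0,0,-10],0],[255,[0,0,-5],0]]'; python3 - <<'E'
from h import *
s,M=st()
E
```

```text
time: 26.02
tool_pos: [0.6095, 0.0101, 0.2414]
tcp_rot: [-1.972, 0.445, 1.981]
wrist_force: [-0.0, 0.3, -2.0]
width: 0.221
t 26.02 tcp [609.5  10.1 241.4] jawyaw -115.33 xaxis [-0.004  0.    -1.   ] w 0.221 F [-0.   0.3 -2. ] q [-0.02  0.14  1.73  0.    1.27  1.99]
```

```bash
python3 -m creep '[[255,[1,-2,0],-0.008],[255,[0,0,-10],0],[255,[0,0,-15],0],[255,[0,0,-15],0],[255,[0,0,-15],0],[255,[0,0,-8],0],[255,[0,0,0],0],[255,[0,0,0],0]]'; python3 - <<'E'
from h import *
s,M=st(); snap('wrist','wrist15')
f=load('wrist15'); cv2.imwrite('pics/c14.png',cv2.resize(f['im'][100:250,180:380],None,fx=4,fy=4,interpolation=cv2.INTER_CUBIC))
E
```

```text
time: 26.68
tool_pos: [0.6123, 0.0079, 0.1811]
tcp_rot: [-1.971, 0.452, 1.972]
wrist_force: [0.2, -0.2, -1.3]
width: 0.221
t 26.68 tcp [612.3   7.9 181.1] jawyaw -115.84 xaxis [-0.001  0.    -1.   ] w 0.221 F [ 0.2 -0.2 -1.3] q [-0.03  0.18  1.8   0.    1.16  1.99]
```

View pics/c14.png

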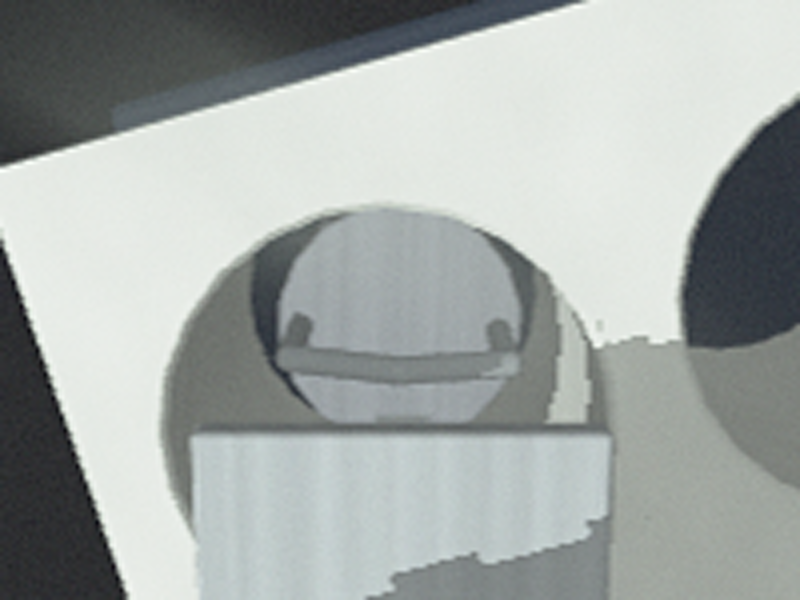

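A's loop at crop (398,365) is parallel to the collar and centred on the hook tip at (402,418). Down 11 mm, forward 20 mm, lift.

```bash
python3 -m creep '[[255,[0,0,-5],0],[255,[0,0,-5],0],[255,[0,0,0],0],[255,[4.5,-2.2,0],0],[255,[4.5,-2.2,0],0],[255,[4.5,-2.2,0],0],[255,[4,-1.9,0],0],[255,[0,0,0],0]]'; python3 - <<'E'
from h import *
st()
E
python3 -m creep '[[255,[0,0,4],0],[255,[0,0,4],0],[255,[0,0,4],0],[255,[0,0,4],0],[255,[0,0,4],0],[255,[0,0,5],0],[255,[0,0,0],0],[255,[0,0,0],0]]'; python3 - <<'E'
from h import *
st(); snap('wrist','wrist16'); st()
E
```

```text
time: 27.4
tool_pos: [0.631, -0.0012, 0.1715]
tcp_rot: [-1.972, 0.453, 1.97]
wrist_force: [-0.2, -0.1, -2.3]
width: 0.221
t 27.4 tcp [631.   -1.2 171.5] jawyaw -115.88 xaxis [ 0.001 -0.    -1.   ] w 0.221 F [-0.2 -0.1 -2.3] q [-0.04  0.22  1.77 -0.    1.15  1.98]
time: 28.07
tool_pos: [0.6302, -0.0006, 0.1969]
tcp_rot: [-1.972, 0.452, 1.97]
wrist_force: [0.1, -0.2, -2.7]
width: 0.219
t 28.07 tcp [ 6.302e+02 -6.000e-01  1.969e+02] jawyaw -115.85 xaxis [ 0.001 -0.    -1.   ] w 0.219 F [ 0.1 -0.2 -2.7] q [-0.04  0.2   1.74  0.    1.19  1.98]
t 28.12 tcp [ 6.299e+02 -6.000e-01  1.965e+02] jawyaw -115.85 xaxis [ 0. -0. -1.] w 0.221 F [-0.4  0.1 -3.5] q [-0.04  0.2   1.74  0.    1.19  1.98]
```

View pics/wrist16.png

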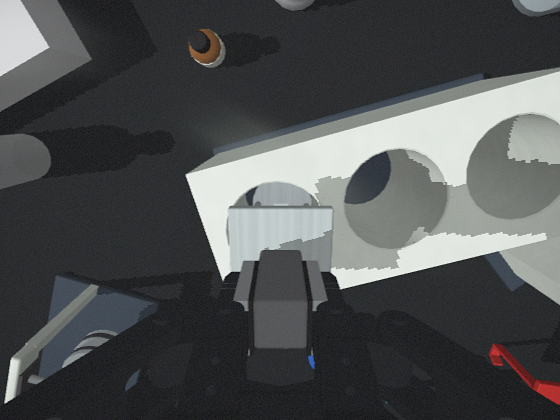

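```bash
python3 -m creep '[[255,[0,0,8],0],[255,[0,0,14],0],[255,[0,0,18],0],[255,[0,0,20],0],[255,[0,0,20],0],[255,[0,0,20],0],[255,[0,0,18],0],[255,[0,0,12],0]]'; python3 -m creep '[[255,[0,0,8],0],[255,[0,0,4],0],[255,[0,0,0],0],[255,[-3,3,0],0.02],[255,[-6,7,0],0.04],[255,[-10,11,0],0.06],[255,[-14,15,0],0.07],[255,[-16,17,0],0.075]]'; python3 -m creep '[[255,[-17,18,0],0.08],[255,[-17,18,0],0.08],[255,[-17,18,0],0.08],[255,[-17,18,0],0.08],[255,[-17,18,0],0.08],[255,[-17,18,0],0.08],[255,[-17,18,0],0.08],[255,[-17,18,0],0.08]]';  python3 -m creep '[[255,[-16,17,0],0.08],[255,[-14,16,0],0.075],[255,[-11,13,-5],0.065],[255,[-8,9,-10],0.04],[255,[-6,6,-15],0.015],[255,[-3,3,-15],0],[255,[-1,1,-8],0],[255,[0,0,-4],0]]'; python3 - <<'E'
from h import *
st(); snap('wrist','wrist17'); snap('scene','scene17')
E
```

```text
time: 28.78
tool_pos: [0.6308, -0.0007, 0.3304]
tcp_rot: [-1.975, 0.451, 1.966]
wrist_force: [1.1, -0.8, -3.4]
width: 0.222
time: 29.45
tool_pos: [0.5797, 0.0524, 0.336]
tcp_rot: [-2.122, 0.196, 2.129]
wrist_force: [0.0, 0.7, -3.5]
width: 0.221
time: 30.12
tool_pos: [0.4429, 0.1969, 0.3365]
tcp_rot: [1.963, 0.459, -1.969]
wrist_force: [-0.9, 0.9, -4.0]
width: 0.225
time: 30.78
tool_pos: [0.3841, 0.2608, 0.2784]
tcp_rot: [1.791, 0.686, -1.8]
wrist_force: [-0.6, -0.3, -2.8]
width: 0.22
t 30.78 tcp [384.1 260.8 278.4] jawyaw -48.17 xaxis [-0.004 -0.002 -1.   ] w 0.22 F [-0.6 -0.3 -2.8] q [ 0.54 -0.17  1.97  0.    1.35  1.38]
```

View pics/wrist17.png

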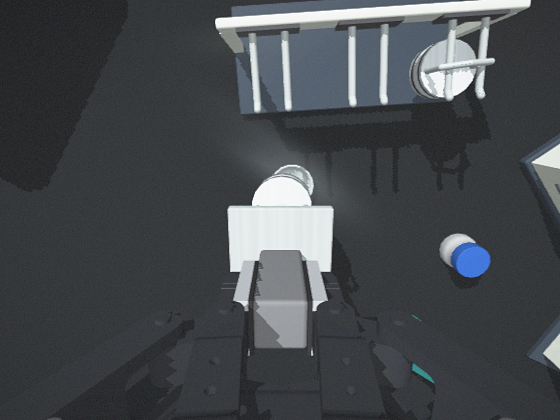

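View pics/scene17.png

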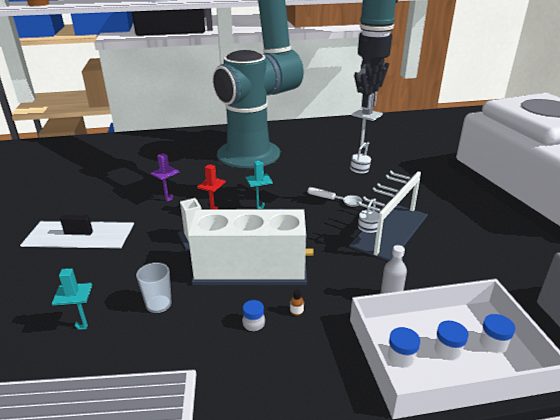

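The cover appears to have been knocked: it is now at (78,233) in the scene view, where it was at (62,240). I'll re-measure it later. For now I fix yaw and height and line up with hanger3.

```bash
python3 -m creep '[[255,[0,0,-6],0.03],[255,[0,0,-10],0.032],[255,[0,0,-12],0],[255,[0,0,-10],0],[255,[0,0,-7],0],[255,[0,0,-3],0],[255,[0,0,0],0],[255,[0,0,0],0]]'; python3 - <<'E'
from pr import *
s,M=st(); snap('wrist','wrist18'); s,M=st(); hookpose('wrist18',s,M)
f=load('wrist18'); P=cloud(f); z=P[...,2]; print('cylz',np.percentile(z[reg(255,178,310,203)],[5,50,95]))
cv2.imwrite('pics/c15.png',cv2.resize(f['im'][0:220,200:360],None,fx=4,fy=2.7,interpolation=cv2.INTER_CUBIC))
E
```

```text
time: 31.55
tool_pos: [0.386, 0.2614, 0.2333]
tcp_rot: [1.756, 0.733, -1.757]
wrist_force: [-0.8, -0.1, -3.0]
width: 0.216
t 31.55 tcp [386.  261.4 233.3] jawyaw -44.71 xaxis [-0. -0. -1.] w 0.216 F [-0.8 -0.1 -3. ] q [ 0.54 -0.14  2.03  0.    1.25  1.32]
t 31.6 tcp [386.2 261.5 233.7] jawyaw -44.7 xaxis [ 0.001  0.    -1.   ] w 0.219 F [ 0.9 -0.2 -1.9] q [ 0.54 -0.14  2.03  0.    1.25  1.32]
collar front a [28.2 28.4] b [-24.9  24.5] z [-14.8 -13.9 -13. ] 5615
tip a [8.6 9.2 9.8] b [-4.6 -0.   4.6] z [-93.6 -92.4 -91.1] 29
cylz [0.07482574 0.09728621 0.09908641]
```

View pics/wrist18.png

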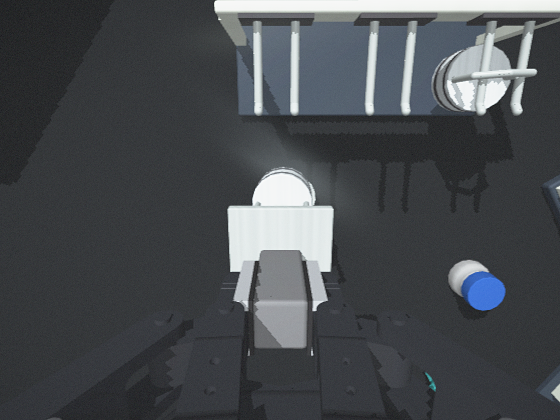

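```bash
python3 - <<'E'
from pr import *
s,M=st(); prong('wrist18',s,M,(245,22,305,116))
E
```

```text
t 31.6 tcp [386.2 261.5 233.7] jawyaw -44.7 xaxis [ 0.001  0.    -1.   ] w 0.219 F [ 0.9 -0.2 -1.9] q [ 0.54 -0.14  2.03  0.    1.25  1.32]
a 70 b [-18.5 -13.5] [ 7.2 12.2] mid -3.18 104
a 78 b [-18.7 -13.5] [ 7.3 12.3] mid -2.99 175
a 86 b [-18.5 -13.5] [ 7.2 12.9] mid -2.83 191
a 94 b [-18.3 -13.3] [ 7.2 12.9] mid -3.01 206
cyl z [0.0815 0.0972 0.0988]
cyl 0 251 [-23.2  25.9] -136.6
cyl 6 278 [-22.4  25.6] -136.8
cyl 12 256 [-19.9  23.3] -137.0
cyl 18 236 [-15.6  19.2] -138.7
cyl 24 146 [-8.  11.2] -145.9
[-2.55000e-01 -2.00000e-03 -1.35419e+02]
```

```bash
python3 -m creep '[[255,[-1.4,1.4,-2],0],[255,[-1.4,1.4,-2],0],[255,[3,3,0],0],[255,[7,7.1,0],0],[255,[8,8.1,0],0],[255,[8,8.1,0],0],[255,[6,6.1,0],0],[255,[3,3,0],0]]'; python3 -m creep '[[255,[0,0,0],0],[255,[0,0,0],0],[255,[0,0,0],0],[255,[0,0,0],0],[255,[0,0,0],0],[255,[0,0,0],0],[255,[0,0,0],0],[255,[0,0,0],0]]'; python3 - <<'E'
from pr import *
s,M=st(); snap('wrist','wrist19'); s,M=st(); prong('wrist19',s,M,(245,80,310,190))
E
```

```text
time: 32.27
tool_pos: [0.4196, 0.301, 0.2294]
tcp_rot: [1.757, 0.734, -1.755]
wrist_force: [-0.3, -0.7, -3.3]
width: 0.222
time: 32.93
tool_pos: [0.418, 0.2994, 0.2294]
tcp_rot: [1.757, 0.733, -1.756]
wrist_force: [-0.3, -0.1, -3.3]
width: 0.226
t 32.93 tcp [418.  299.4 229.4] jawyaw -44.7 xaxis [ 0. -0. -1.] w 0.226 F [-0.3 -0.1 -3.3] q [ 0.57 -0.04  1.94 -0.    1.24  1.35]
t 32.98 tcp [418.  299.4 229.4] jawyaw -44.69 xaxis [-0. -0. -1.] w 0.219 F [-0.  -0.7 -2.6] q [ 0.57 -0.04  1.94 -0.    1.24  1.35]
a 22 b [-14.9  -9.6] [11.2 16.5] mid 0.5 117
a 30 b [-15.   -9.6] [11.3 16.6] mid 1.13 174
a 38 b [-14.8  -9.5] [11.2 16.5] mid 0.96 175
a 46 b [-14.7  -9.4] [11.1 16.3] mid 0.99 175
a 54 b [-14.5  -9.3] [11.1 17. ] mid 0.88 183
a 62 b [-14.4  -9.2] [11.  16.9] mid 1.19 183
a 70 b [-14.4  -9.2] [11.6 16.6] mid 1.04 189
a 78 b [-22.1  -3. ] [ 1.  19.8] mid 0.84 235
cyl z [0.0888 0.0917 0.094 ]
cyl 0 271 [-21.6  24.8] -136.8
cyl 6 254 [-19.2  22.8] -137.7
cyl 12 202 [-14.9  18.5] -138.6
cyl 18 57 [-6.1 10.1] -140.8
[-1.77000e-01  4.90000e-02 -1.36805e+02]
```

View pics/wrist19.png

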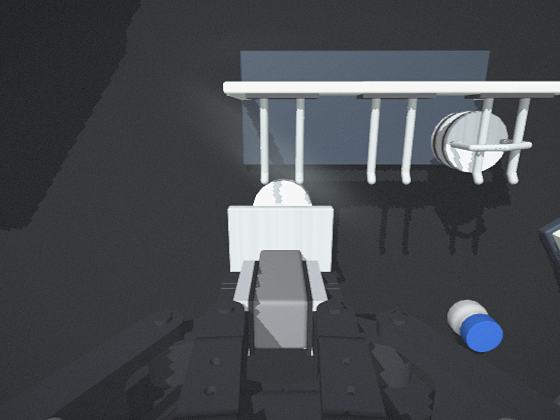

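The prongs are centred within 0.5 mm. Straight in by 49 mm.

```bash
python3 -m creep '[[255,[2,2,0],0],[255,[4,4,0],0],[255,[5,5,0],0],[255,[6,6.1,0],0],[255,[6,6.1,0],0],[255,[5.5,5.5,0],0],[255,[4,4,0],0],[255,[2.2,2.2,0],0]]'; python3 -m creep '[[255,[0,0,0],0],[255,[0,0,0],0],[255,[0,0,0],0],[255,[0,0,0],0],[255,[0,0,0],0],[255,[0,0,0],0],[255,[0,0,0],0],[255,[0,0,0],0]]'; python3 - <<'E'
from h import *
s,M=st(); snap('wrist','wrist20'); snap('scene','scene20'); s,M=st()
f=load('scene20'); cv2.imwrite('pics/c16.png',cv2.resize(f['im'][110:250,340:440],None,fx=5,fy=4.2,interpolation=cv2.INTER_CUBIC))
E
```

```text
time: 33.65
tool_pos: [0.4536, 0.3353, 0.2291]
tcp_rot: [1.756, 0.733, -1.756]
wrist_force: [0.3, 0.2, -3.0]
width: 0.222
time: 34.32
tool_pos: [0.4528, 0.3344, 0.2294]
tcp_rot: [1.757, 0.733, -1.756]
wrist_force: [0.8, -0.1, -2.6]
width: 0.221
t 34.32 tcp [452.8 334.4 229.4] jawyaw -44.7 xaxis [ 0.  0. -1.] w 0.221 F [ 0.8 -0.1 -2.6] q [ 0.59  0.05  1.85 -0.    1.24  1.37]
t 34.42 tcp [452.7 334.4 229.3] jawyaw -44.69 xaxis [-0. -0. -1.] w 0.223 F [ 0.   0.4 -3.1] q [0.59 0.05 1.85 0.   1.24 1.37]
```

View pics/c16.png

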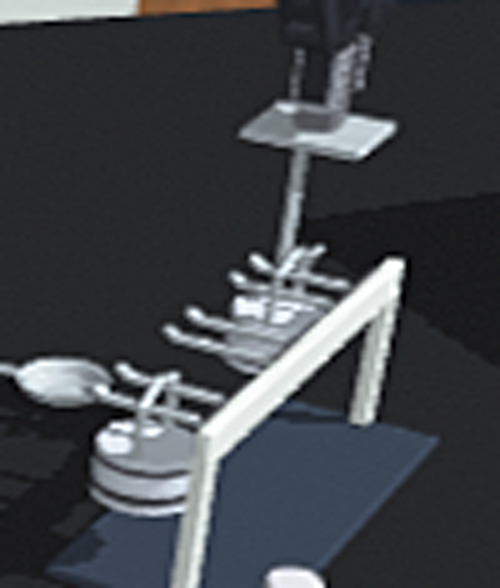

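View pics/wrist20.png

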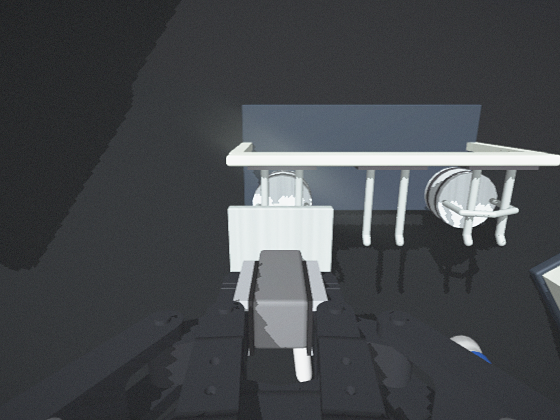

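The second loop is around hanger3's prongs. I'll lower the hook and back out.

```bash
python3 -m creep '[[255,[0,0,-2],0],[255,[0,0,-3],0],[255,[0,0,-3],0],[255,[0,0,-4],0],[255,[0,0,-4],0],[255,[0,0,-4],0],[255,[0,0,-3],0],[255,[0,0,0],0]]'; python3 - <<'E'
from h import *
s,M=st(); snap('scene','scene21'); s,M=st()
E
python3 -m creep '[[255,[0,0,0],0],[255,[-1.5,-1.5,0],0],[255,[-2.5,-2.5,0],0],[255,[-4,-4,0],0],[255,[-4,-4.1,0],0],[255,[-4,-4.1,0],0],[255,[-4,-4.1,0],0],[255,[-2,-2,0],0]]'; python3 - <<'E'
from h import *
s,M=st(); snap('scene','scene22'); s,M=st()
a=[cv2.resize(load(n)['im'][150:250,340:440],None,fx=4,fy=4,interpolation=cv2.INTER_CUBIC) for n in ('scene21','scene22')]
cv2.imwrite('pics/c17.png',np.hstack(a))
E
```

```text
time: 35.08
tool_pos: [0.4524, 0.3342, 0.2053]
tcp_rot: [1.755, 0.733, -1.758]
wrist_force: [0.3, 0.1, -2.2]
width: 0.219
t 35.08 tcp [452.4 334.2 205.3] jawyaw -44.69 xaxis [-0.001 -0.001 -1.   ] w 0.219 F [ 0.3  0.1 -2.2] q [ 0.59  0.07  1.88 -0.    1.2   1.37]
t 35.13 tcp [452.6 334.3 205.7] jawyaw -44.69 xaxis [-0.001 -0.001 -1.   ] w 0.224 F [ 0.   1.4 -1.2] q [0.59 0.07 1.88 0.   1.2  1.37]
time: 35.8
tool_pos: [0.43, 0.3114, 0.2063]
tcp_rot: [1.756, 0.733, -1.757]
wrist_force: [-0.8, 0.3, -1.7]
width: 0.216
t 35.8 tcp [430.  311.4 206.3] jawyaw -44.7 xaxis [-0. -0. -1.] w 0.216 F [-0.8  0.3 -1.7] q [ 0.58  0.01  1.94 -0.    1.19  1.36]
t 35.85 tcp [429.9 311.3 206.3] jawyaw -44.7 xaxis [-0. -0. -1.] w 0.221 F [-0.8  0.  -1.9] q [ 0.58  0.01  1.94 -0.    1.19  1.36]
```

View pics/c17.png

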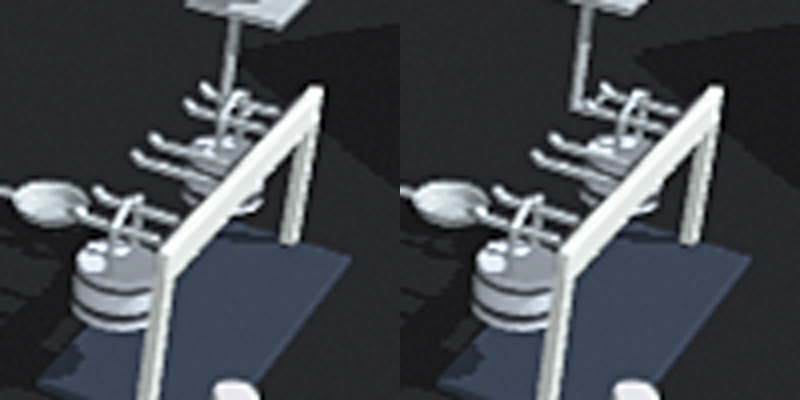

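Both cartridges hang freely. I withdraw, rise and return to the stand.

```bash
python3 -m creep '[[255,[-4,-4,0],0],[255,[-8,-8,0],0],[255,[-9,-9,0],0],[255,[-8,-8,5],0],[255,[0,0,25],0],[255,[0,0,30],0],[255,[0,0,25],0],[255,[0,0,10],0]]'; python3 -m creep '[[255,[1,-12,0],-0.033],[255,[3,-24,0],-0.033],[255,[4,-32,0],-0.033],[255,[4,-34,0],-0.033],[255,[4,-34,0],-0.033],[255,[4,-34,0],-0.033],[255,[4,-34,0],-0.033],[255,[4,-34,0],-0.033]]'; python3 -m creep '[[255,[4,-34,0],-0.033],[255,[4,-34,0],-0.033],[255,[4,-34,0],-0.033],[255,[4,-34,0],-0.033],[255,[4,-34,0],-0.033],[255,[4,-34,0],-0.033],[255,[4,-24,0],-0.033],[255,[3,-12,0],-0.033]]'; python3 - <<'E'
from h import *
s,M=st(); snap('wrist','wrist23'); snap('top','top23')
E
```

```text
time: 36.52
tool_pos: [0.4025, 0.2834, 0.3055]
tcp_rot: [1.763, 0.734, -1.751]
wrist_force: [0.4, -0.7, -1.7]
width: 0.222
time: 37.18
tool_pos: [0.4279, 0.0428, 0.2989]
tcp_rot: [1.923, 0.517, -1.93]
wrist_force: [1.1, 1.0, -1.0]
width: 0.221
time: 37.85
tool_pos: [0.4588, -0.1978, 0.2987]
tcp_rot: [2.081, 0.27, -2.089]
wrist_force: [0.1, 0.5, -2.3]
width: 0.218
t 37.85 tcp [ 458.8 -197.8  298.7] jawyaw -75.29 xaxis [-0.004  0.    -1.   ] w 0.218 F [ 0.1  0.5 -2.3] q [-0.46 -0.11  1.88 -0.    1.37  0.86]
```

View pics/wrist23.png

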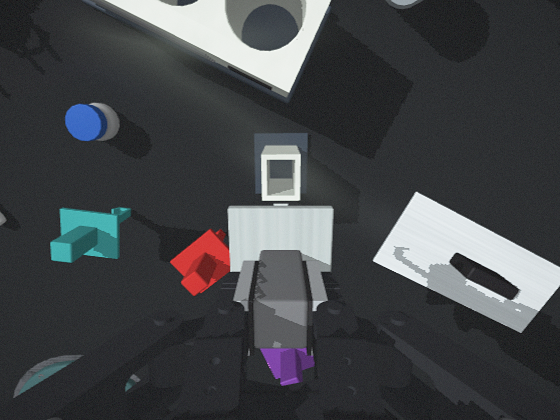

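```bash
python3 -m creep '[[255,[3,1,0],0],[255,[3.5,1,0],0.004],[255,[3,0,0],0],[255,[0,0,-10],0],[255,[0,0,-10],0],[255,[0,0,-6],0],[255,[0,0,0],0],[255,[0,0,0],0]]';  python3 - <<'E'
from h import *
s,M=st(); snap('wrist','wrist24'); s,M=st(); hookpose('wrist24',s,M)
for n in ('wrist23',):
    f=load(n); P=cloud(f); z=P[...,2]; m=reg(240,130,320,204)&(z>.094)&(z<.106)&(f['d']>0); rep('stand',P,m)
f=load('wrist24'); P=cloud(f); z=P[...,2]; m=reg(240,130,320,204)&(z>.094)&(z<.106)&(f['d']>0); rep('stand',P,m)
cv2.imwrite('pics/c18.png',cv2.resize(f['im'][120:290,200:360],None,fx=4,fy=3.5,interpolation=cv2.INTER_CUBIC))
E
```

```text
time: 38.62
tool_pos: [0.4696, -0.1923, 0.2741]
tcp_rot: [2.077, 0.281, -2.081]
wrist_force: [0.2, 0.0, -1.1]
width: 0.219
t 38.62 tcp [ 469.6 -192.3  274.1] jawyaw -74.69 xaxis [-0.002  0.001 -1.   ] w 0.219 F [ 0.2  0.  -1.1] q [-0.44 -0.08  1.9  -0.    1.32  0.87]
t 38.67 tcp [ 470.  -192.6  274.8] jawyaw -74.7 xaxis [-0.001  0.    -1.   ] w 0.221 F [-0.2  0.3 -0.8] q [-0.44 -0.08  1.9  -0.    1.32  0.87]
collar front a [28.3 28.5] b [-24.9  24.5] z [-15.1 -14.2 -13.4] 5638
tip a [8.8 9.2 9.8] b [-4.7 -0.2  4.4] z [-93.7 -92.5 -91.9] 30
stand 888 c [ 467.4 -195.6] wh [46.4 38. ] ang 15.1 z [ 96.5 101.4 102.7]
stand 599 c [ 473.8 -194.1] wh [33.4 37.5] ang 15.6 z [ 96.7 101.4 102.7]
```

View pics/c18.png

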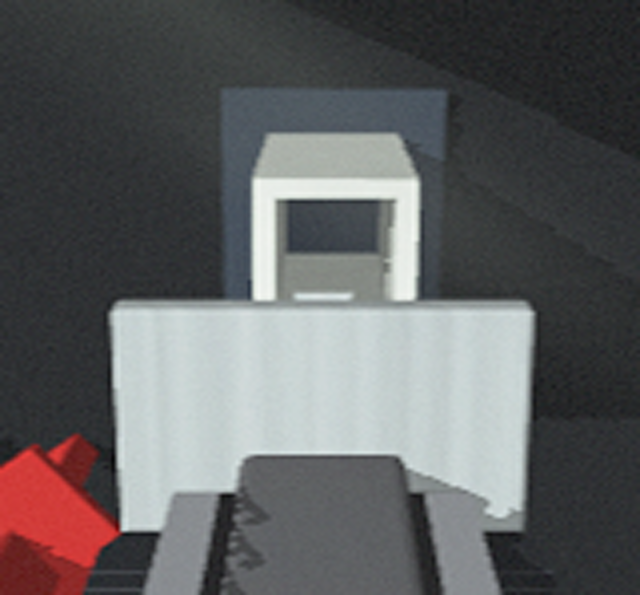

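Stand mouth measured at (467.4,-195.6), yaw 15°, and the hook tip is in line. I shift by (-1.2,-3.0) mm and lower.

```bash
python3 -m creep '[[255,[-1.2,-3,0],-0.006],[255,[0,0,-10],0],[255,[0,0,-20],0],[255,[0,0,-20],0],[255,[0,0,-20],0],[255,[0,0,-15],0],[255,[0,0,-5],0],[255,[0,0,0],0]]';  python3 - <<'E'
from h import *
s,M=st()
E
```

```text
time: 39.33
tool_pos: [0.4678, -0.1954, 0.1833]
tcp_rot: [2.08, 0.275, -2.087]
wrist_force: [-0.3, -0.0, -2.4]
width: 0.223
t 39.33 tcp [ 467.8 -195.4  183.3] jawyaw -75.08 xaxis [-0.003  0.002 -1.   ] w 0.223 F [-0.3 -0.  -2.4] q [-0.44 -0.02  2.01 -0.    1.15  0.87]
```

```bash
python3 -m creep '[[255,[0.5,0,-8],0],[255,[0,0,-15],0],[255,[0,0,-15],0],[255,[0,0,-10],0],[255,[0,0,-7],0],[255,[0,0,-4],0],[255,[0,0,-2],0],[255,[0,0,0],0]]';  python3 - <<'E'
from h import *
s,M=st()
E
```

```text
time: 40.0
tool_pos: [0.4698, -0.1959, 0.1244]
tcp_rot: [2.082, 0.273, -2.082]
wrist_force: [0.3, -0.4, -0.9]
width: 0.218
t 40.0 tcp [ 469.8 -195.9  124.4] jawyaw -75.05 xaxis [ 0. -0. -1.] w 0.218 F [ 0.3 -0.4 -0.9] q [-0.44  0.04  2.06 -0.    1.03  0.87]
```

```bash
python3 -m creep '[[255,[0,0,-2],0],[255,[0,0,-1],0],[255,[0,0,-1],0],[255,[0,0,0],0],[255,[0,0,0],0],[255,[0,0,0],0],[255,[0,0,0],0],[255,[0,0,0],0]]';  python3 - <<'E'
from h import *
s,M=st(); snap('scene','s25'); st()
E
```

```text
time: 40.67
tool_pos: [0.4701, -0.1961, 0.121]
tcp_rot: [2.083, 0.272, -2.081]
wrist_force: [-0.6, 0.9, 4.6]
width: 0.221
t 40.67 tcp [ 470.1 -196.1  121. ] jawyaw -75.06 xaxis [ 0.001 -0.    -1.   ] w 0.221 F [-0.6  0.9  4.6] q [-0.44  0.05  2.07  0.    1.03  0.87]
t 40.72 tcp [ 470.  -196.1  121. ] jawyaw -75.06 xaxis [ 0.001 -0.    -1.   ] w 0.222 F [-0.8  0.1  4.4] q [-0.44  0.05  2.07 -0.    1.03  0.87]
```

The hook is seated: z = 121.0 as at the grasp, with a slight upward force. I release it and rise.

```bash
python3 -m creep '[[0,[0,0,0],0],[0,[0,0,0],0],[0,[0,0,0],0],[0,[0,0,5],0],[0,[0,0,15],0],[0,[0,0,25],0],[0,[0,0,35],0],[0,[0,0,35],0]]'; python3 -m creep '[[0,[0,0,30],0],[0,[0,-5,20],0],[0,[-4,-20,0],0.06],[0,[-5,-25,0],0.08],[0,[-5,-25,0],0.08],[0,[-5,-20,0],0.08],[0,[0,-8,0],0.08],[0,[0,0,0],0.08]]'; python3 - <<'E'
from h import *
s,M=st(); snap('wrist','wrist26'); snap('top','top26');snap('scene','scene26')
E
```

```text
time: 41.38
tool_pos: [0.4685, -0.1953, 0.2355]
tcp_rot: [2.08, 0.275, -2.086]
wrist_force: [1.1, -1.2, 0.5]
width: 0.998
time: 42.05
tool_pos: [0.4501, -0.3008, 0.2853]
tcp_rot: [1.8, 0.68, -1.801]
wrist_force: [0.7, 0.1, -0.8]
width: 1.001
t 42.05 tcp [ 450.1 -300.8  285.3] jawyaw -48.61 xaxis [-0.    -0.001 -1.   ] w 1.001 F [ 0.7  0.1 -0.8] q [-0.63 -0.02  1.82 -0.    1.34  0.21]
```

View pics/wrist26.png

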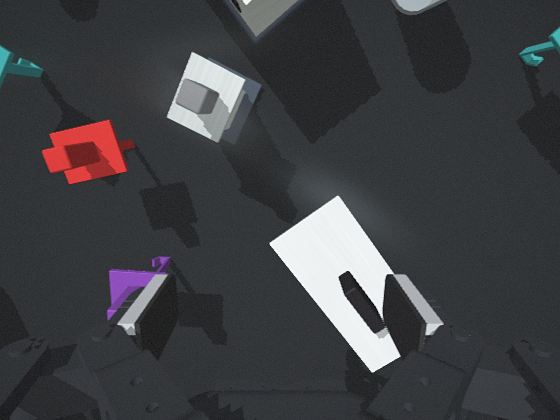

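View pics/top26.png

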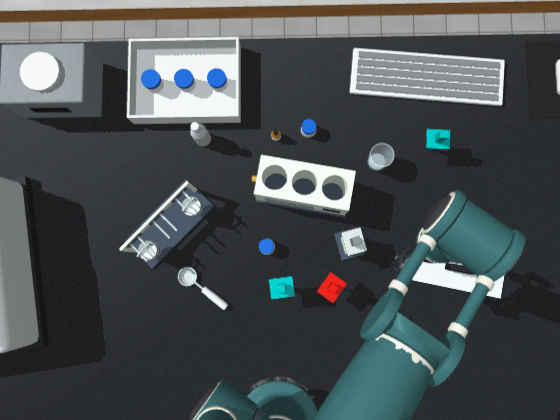

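View pics/scene26.png

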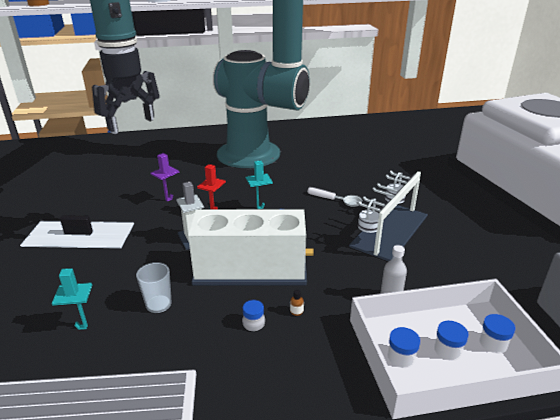

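All three wells are empty, the hook is back in its stand and both cartridges hang. The cover's plate corners in the wrist view are (270,243), (338,197) and (372,372). I'll take a rough estimate of it, then get a clear view.

```bash
python3 - <<'E'
from h import *
f=load('wrist26')
a,b,c=[plane(f,*p,.005)[:2]*1000 for p in ((270,243),(338,197),(372,372))]
print(a.round(1),b.round(1),c.round(1),np.hypot(*(b-a)),np.hypot(*(c-a)),'yaw x',np.degrees(np.arctan2(*(b-a)[::-1])),'center',((b+c)/2).round(1))
E
```

```text
[ 372.8 -351.8] [ 475.2 -375.4] [ 318.9 -595.7] 105.13757464487917 249.84037193895895 yaw x -12.994394919085412 center [ 397.1 -485.6]
```

```bash
python3 -m creep '[[0,[-4,-10,0],0.06],[0,[-8,-22,0],0.1],[0,[-10,-30,0],0.1],[0,[-10,-30,0],0.1],[0,[-10,-28,0],0.1],[0,[-8,-20,0],0.1],[0,[-3,-9,0],0.068],[0,[0,0,0],0]]'; python3 - <<'E'
from h import *
s,M=st(); snap('wrist','wrist27'); s,M=st()
f=load('wrist27');P=cloud(f);z=P[...,2];ok=f['d']>0
rep('plate',P,ok&(z>.0035)&(z<.009)&reg(150,60,420,400)&(f['im'].mean(2)>120)); rep('grip',P,ok&(z>.05)&(z<.063)&reg(150,60,420,400))
E
```

```text
time: 42.87
tool_pos: [0.3968, -0.4494, 0.285]
tcp_rot: [1.372, 1.095, -1.373]
wrist_force: [-0.6, 0.4, 0.2]
width: 0.998
t 42.87 tcp [ 396.8 -449.4  285. ] jawyaw -12.85 xaxis [-0.001 -0.    -1.   ] w 0.998 F [-0.6  0.4  0.2] q [-0.89  0.09  1.7  -0.    1.34 -0.66]
t 42.92 tcp [ 397.3 -448.1  285. ] jawyaw -12.97 xaxis [-0.     0.001 -1.   ] w 0.999 F [ 0.8  0.3 -0.4] q [-0.89  0.09  1.71  0.    1.34 -0.66]
plate 15799 c [ 393.9 -580.7] wh [457.  148.8] ang 87.9 z [5.3 6.6 7.9]
grip 947 c [ 396.9 -484.4] wh [70.5 17. ] ang 77.7 z [54.3 56.4 57.7]
```

View pics/wrist27.png

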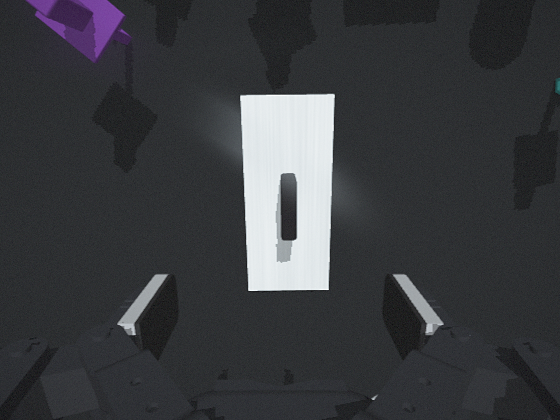

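The cover is flat and square in the view, with its grip at (289,207). Measured (397,-485), yaw -12.3°. Going down to it.

```bash
python3 -m creep '[[0,[0,-12,0],0.008],[0,[0,-24,0],0],[0,[0,0,-25],0],[0,[0,0,-40],0],[0,[0,0,-40],0],[0,[0,0,-40],0],[0,[0,0,-25],0],[0,[0,0,-10],0]]'; python3 - <<'E'
from h import *
s,M=st()
E
```

```text
time: 43.58
tool_pos: [0.3959, -0.4802, 0.0997]
tcp_rot: [1.368, 1.109, -1.367]
wrist_force: [-0.3, 1.1, -0.6]
width: 0.998
t 43.58 tcp [ 395.9 -480.2   99.7] jawyaw -12.28 xaxis [-0.005  0.007 -1.   ] w 0.998 F [-0.3  1.1 -0.6] q [-0.92  0.28  1.84  0.    1.03 -0.71]
```

```bash
python3 -m creep '[[0,[0,0,-15],0],[0,[0,0,-20],0],[0,[0,0,-20],0],[0,[0,0,-12],0],[0,[0,0,-6],0],[0,[0,0,0],0],[0,[0,0,0],0],[0,[0,0,0],0]]'; python3 - <<'E'
from h import *
s,M=st()
E
```

```text
time: 44.25
tool_pos: [0.3985, -0.4849, 0.0339]
tcp_rot: [1.364, 1.097, -1.365]
wrist_force: [0.1, -0.5, 0.2]
width: 1.004
t 44.25 tcp [ 398.5 -484.9   33.9] jawyaw -12.26 xaxis [ 0.002 -0.002 -1.   ] w 1.004 F [ 0.1 -0.5  0.2] q [-0.92  0.36  1.87 -0.    0.91 -0.71]
```

```bash
python3 -m creep '[[0,[-1,0,-6],0],[0,[0,0,-4],0],[0,[0,0,0],0],[255,[0,0,0],0],[255,[0,0,0],0],[255,[0,0,0],0],[255,[0,0,0],0],[255,[0,0,0],0]]' 70; python3 -m creep '[[255,[0,0,0],0],[255,[0,0,0],0],[255,[0,0,6],0],[255,[0,0,12],0],[255,[0,0,25],0],[255,[0,0,35],0],[255,[0,0,40],0],[255,[0,0,40],0]]'; python3 - <<'E'
from h import *
s,M=st()
E
```

```text
time: 44.92
tool_pos: [0.3966, -0.4839, 0.0224]
tcp_rot: [1.365, 1.1, -1.365]
wrist_force: [-0.1, -0.0, 0.7]
width: 0.302
time: 45.58
tool_pos: [0.3956, -0.4827, 0.1813]
tcp_rot: [1.366, 1.103, -1.366]
wrist_force: [0.7, -0.8, -3.1]
width: 0.2
t 45.58 tcp [ 395.6 -482.7  181.3] jawyaw -12.26 xaxis [-0.002  0.002 -1.   ] w 0.2 F [ 0.7 -0.8 -3.1] q [-0.92  0.21  1.77 -0.    1.17 -0.71]
```

```bash
python3 - <<'E'
from h import *
for n,b in (('wrist14',(205,15,525,200)),('wrist6',(150,0,490,250)),('top26',(245,145,362,215))):
    f=load(n);P=cloud(f);z=P[...,2];m=(f['d']>0)&reg(*b)&(z>.126)&(z<.1345)&(f['im'].min(2)>150)
    rep(n,P,m)
# corners in top26 & wrist14 by bright mask contour on plane .13
f=load('wrist14'); m=((f['im'].min(2)>150)&reg(205,15,525,200)).astype(np.uint8)
c=max(cv2.findContours(m,cv2.RETR_EXTERNAL,cv2.CHAIN_APPROX_NONE)[0],key=cv2.contourArea)[:,0]
q=np.array([plane(f,u,v,.13)[:2]*1000 for u,v in c]); print('w14',cv2.minAreaRect(q.astype(np.float32)))
# original cover: mask contour plane .135
f=load('wrist1'); m=((f['im'].min(2)>150)&reg(270,95,440,384)).astype(np.uint8)
c=max(cv2.findContours(m,cv2.RETR_EXTERNAL,cv2.CHAIN_APPROX_NONE)[0],key=cv2.contourArea)[:,0]
q=np.array([plane(f,u,v,.135)[:2]*1000 for u,v in c]); print('w1',cv2.minAreaRect(q.astype(np.float32)))
E
```

```text
wrist14 22976 c [616.  -74.2] wh [240.9 100.2] ang 79.3 z [130.2 131.6 132.8]
wrist6 23507 c [616.  -73.9] wh [240.9 100.4] ang 79.3 z [130.3 131.6 132.7]
top26 2117 c [614.6 -73.7] wh [239.9 101.2] ang 79.3 z [126.9 130.2 133.6]
w14 ((615.9857177734375, -74.345703125), (241.6209716796875, 100.513916015625), 79.32768249511719)
w1 ((637.2739868164062, -76.87344360351562), (251.81546020507812, 143.64718627929688), 79.194091796875)
```

```bash
cat > cov.py <<'E'
from h import *
def cov(fn,s,M):
    f=load(fn); ex,ey=frame(s,M); P=cloud(f); rel=(P-s['tool_pos'])*1000; a=rel[...,:2]@ex; b=rel[...,:2]@ey; zz=rel[...,2]
    m=(f['d']>0)&(zz>-22)&(zz<-12)&(f['im'].min(2)>90)&(a>20)
    print('plate a max',np.percentile(a[m],[99,99.9]).round(1),'z',np.percentile(zz[m],[5,50,95]).round(1))
    for a0 in (40,60,80,100,115):
        k=m&(abs(a-a0)<4); print(a0,np.percentile(b[k],[.5,99.5]).round(1))
    k=m; A=np.c_[a[k],b[k],np.ones(k.sum())]; print('tilt',np.linalg.lstsq(A,zz[k],rcond=None)[0].round(4))
E
python3 - <<'E'
from cov import *
snap('wrist','wrist28'); s,M=st(); cov('wrist28',s,M)
E
```

```text
t 45.63 tcp [ 399.2 -487.3  192.5] jawyaw -12.26 xaxis [ 0.008 -0.01  -1.   ] w 0.202 F [ 1.4 -2.   4.6] q [-0.92  0.2   1.76 -0.    1.17 -0.71]
plate a max [37. 37.] z [-21.3 -16.1 -12.9]
40 [-13.9 -13.5]Traceback (most recent call last):
  File "<stdin>", line 2, in <module>
  File "cov.py", line 7, in cov
    k=m&(abs(a-a0)<4); print(a0,np.percentile(b[k],[.5,99.5]).round(1))
                                ~~~~~~~~~~~~~^^^^^^^^^^^^^^^^
    return _quantile_unchecked(
        a, q, axis, out, overwrite_input, method, keepdims, weights)
    return _ureduce(a,
                    func=_quantile_ureduce_func,
    ...<5 lines>...
                    overwrite_input=overwrite_input,
                    method=method)
    r = func(a, **kwargs)
    result = _quantile(arr,
                       quantiles=q,
    ...<2 lines>...
                       out=out,
                       weights=wgt)
    slices_having_nans = np.isnan(arr[-1, ...])
                                  ~~~^^^^^^^^^
IndexError: index -1 is out of bounds for axis 0 with size 0
```

View pics/wrist28.png

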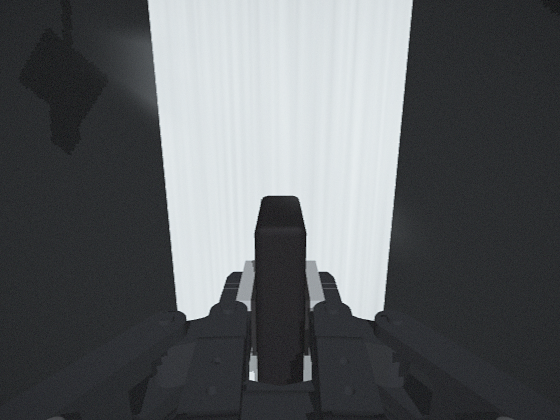

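```bash
python3 -m creep '[[255,[0,0,35],0],[255,[0,0,30],0],[255,[0,0,15],0],[255,[5,10,0],0],[255,[11,21,0],0],[255,[16,31,0],0],[255,[18,34,0],0],[255,[18,34,0],0]]'; python3 -m creep '[[255,[18,34,0],0],[255,[18,34,0],0],[255,[18,34,0],0],[255,[18,34,0],0],[255,[18,34,0],0],[255,[18,34,0],0],[255,[16,31,0],0.01],[255,[12,22,0],0.017]]'; python3 -m creep '[[255,[6,11,0],0],[255,[3,6,0],0],[255,[0,0,0],0],[255,[0,0,0],0],[255,[0,0,0],0],[255,[0,0,0],0],[255,[0,0,0],0],[255,[0,0,0],0]]'; python3 - <<'E'
from h import *
s,M=st(); snap('wrist','wrist29'); snap('scene','scene29'); s,M=st()
f=load('wrist29'); ex,ey=frame(s,M); P=cloud(f); rel=(P-s['tool_pos'])*1000; a=rel[...,:2]@ex; b=rel[...,:2]@ey; zz=rel[...,2]
for v in (5,40,80,120,160,200): 
    u=np.where((f['im'][v].min(1)>150)&(grid()[0][v]>120)&(grid()[0][v]<440))[0]; print(v,u.min(),u.max(),f['d'][v,u.min()+4],a[v,u.min()+4].round(1),b[v,u.min()+4].round(1),b[v,u.max()-4].round(1),zz[v,u.min()+4].round(1))
E
```

```text
time: 46.3
tool_pos: [0.4639, -0.3512, 0.2581]
tcp_rot: [1.367, 1.103, -1.367]
wrist_force: [0.6, -0.9, -2.4]
width: 0.201
time: 46.97
tool_pos: [0.6001, -0.0926, 0.2581]
tcp_rot: [1.344, 1.12, -1.346]
wrist_force: [-0.4, -1.0, -3.2]
width: 0.197
time: 47.63
tool_pos: [0.6093, -0.0808, 0.2604]
tcp_rot: [1.347, 1.114, -1.347]
wrist_force: [0.1, 0.4, -3.4]
width: 0.2
t 47.63 tcp [609.3 -80.8 260.4] jawyaw -10.8 xaxis [ 0. -0. -1.] w 0.2 F [ 0.1  0.4 -3.4] q [-0.17  0.13  1.7  -0.    1.3   0.02]
t 47.73 tcp [609.4 -80.5 260.4] jawyaw -10.77 xaxis [ 0. -0. -1.] w 0.198 F [-0.2  1.3 -3.3] q [-0.17  0.13  1.7  -0.    1.3   0.02]
5 149 412 0.14098555 112.7 -51.6 51.7 -15.2
40 151 408 0.14526899 100.0 -52.4 51.4 -15.9
80 156 404 0.15022855 84.5 -52.0 51.4 -16.5
120 159 401 0.15541789 67.9 -52.5 51.5 -17.0
160 163 397 0.16031215 50.2 -52.3 50.8 -16.8
200 167 393 0.16359124 31.8 -51.5 50.9 -14.8
```

View pics/scene29.png

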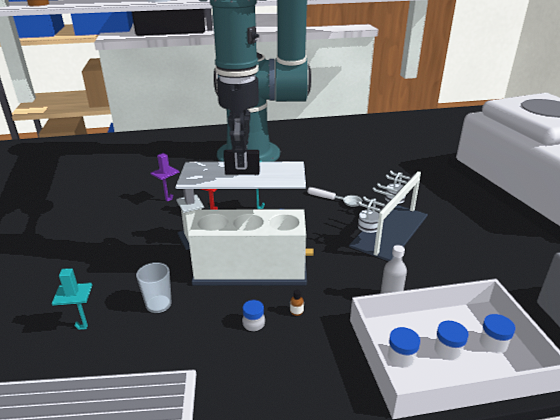

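View pics/wrist29.png

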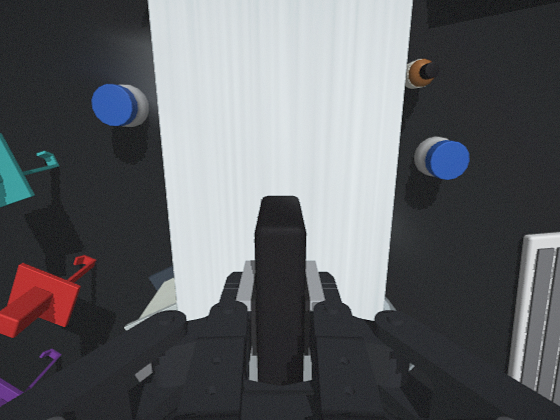

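```bash
python3 - <<'E'
from h import *
s,M=st(); f=load('wrist29'); ex,ey=frame(s,M); P=cloud(f); rel=(P-s['tool_pos'])*1000; a=rel[...,:2]@ex; zz=rel[...,2]
for v in range(192,240,4): print(v,f['im'][v,280],a[v,280].round(1),zz[v,280].round(1))
E
```

```text
t 47.73 tcp [609.4 -80.5 260.4] jawyaw -10.77 xaxis [ 0. -0. -1.] w 0.198 F [-0.2  1.3 -3.3] q [-0.17  0.13  1.7  -0.    1.3   0.02]
192 [226 224 218] 35.0 -17.1
196 [35 35 34] 34.2 -12.2
200 [46 45 40] 34.4 -3.9
204 [37 35 35] 34.5 3.7
208 [39 40 39] 34.2 8.8
212 [36 33 33] 34.1 14.4
216 [37 31 35] 34.4 20.7
220 [32 28 32] 34.2 25.1
224 [35 33 36] 34.4 30.3
228 [45 39 45] 33.3 31.4
232 [46 45 45] 32.6 33.3
236 [42 42 40] 31.7 34.7
```

The cover's centre is 0.6 mm behind the TCP and its underside 22.5 mm below it. The target TCP is (616.5,-73.6,152.7), so I shift and lower.

```bash
python3 -m creep '[[255,[3.5,3.5,0],0],[255,[3.6,3.5,-10],0],[255,[0,0,-20],0],[255,[0,0,-20],0],[255,[0,0,-20],0],[255,[0,0,-15],0],[255,[0,0,-8],0],[255,[0,0,0],0]]'; python3 - <<'E'
from h import *
s,M=st()
E
```

```text
time: 48.4
tool_pos: [0.6149, -0.0721, 0.1638]
tcp_rot: [1.343, 1.12, -1.349]
wrist_force: [0.4, 0.4, -3.2]
width: 0.2
t 48.4 tcp [614.9 -72.1 163.8] jawyaw -10.69 xaxis [-0.006  0.001 -1.   ] w 0.2 F [ 0.4  0.4 -3.2] q [-0.16  0.21  1.79  0.    1.14  0.03]
```

```bash
python3 -m creep '[[255,[0,0,0],0],[255,[0,0,-3],0],[255,[0,0,-3],0],[255,[0,0,0],0],[255,[0,0,0],0],[255,[0,0,0],0],[255,[0,0,0],0],[255,[0,0,0],0]]'; python3 - <<'E'
from h import *
s,M=st()
E
```

```text
time: 49.07
tool_pos: [0.6168, -0.0729, 0.1616]
tcp_rot: [1.346, 1.114, -1.345]
wrist_force: [-0.3, -0.1, -2.9]
width: 0.198
t 49.07 tcp [616.8 -72.9 161.6] jawyaw -10.72 xaxis [ 0. -0. -1.] w 0.198 F [-0.3 -0.1 -2.9] q [-0.16  0.21  1.8   0.    1.13  0.03]
```

```bash
python3 -m creep '[[255,[-0.3,-0.7,-3],0],[255,[0,0,-2],0],[255,[0,0,-2],0],[255,[0,0,-1.5],0],[255,[0,0,-1],0],[255,[0,0,0],0],[255,[0,0,0],0],[255,[0,0,0],0]]'; python3 - <<'E'
from h import *
s,M=st()
E
```

```text
time: 49.73
tool_pos: [0.6162, -0.0735, 0.1527]
tcp_rot: [1.345, 1.115, -1.346]
wrist_force: [-5.4, 0.8, 6.0]
width: 0.199
t 49.73 tcp [616.2 -73.5 152.7] jawyaw -10.71 xaxis [-0. -0. -1.] w 0.199 F [-5.4  0.8  6. ] q [-0.16  0.22  1.81 -0.    1.11  0.03]
```

Seated, with light contact. I release, rise, and move the arm back for the checks.

```bash
python3 -m creep '[[0,[0,0,0],0],[0,[0,0,0],0],[0,[0,0,0],0],[0,[0,0,0],0],[0,[0,0,8],0],[0,[0,0,20],0],[0,[0,0,30],0],[0,[0,0,40],0]]'; python3 -m creep '[[0,[0,10,25],0],[0,[-5,25,0],0],[0,[-8,30,0],0],[0,[-8,25,0],0],[0,[-4,10,0],0],[0,[0,0,0],0],[0,[0,0,0],0],[0,[0,0,0],0]]'; python3 - <<'E'
from h import *
s,M=st(); snap('wrist','wrist31'); snap('scene','scene31'); snap('top','top31')
f=load('wrist31'); P=cloud(f); z=P[...,2]; m=(f['d']>0)&reg(150,20,480,410)&(f['im'].min(2)>110)&(z>.131)&(z<.141); rep('plate',P,m)
E
```

```text
time: 50.4
tool_pos: [0.6143, -0.0732, 0.2476]
tcp_rot: [1.343, 1.12, -1.351]
wrist_force: [0.6, -0.7, -0.8]
width: 0.997
time: 51.07
tool_pos: [0.5917, 0.0255, 0.2749]
tcp_rot: [1.345, 1.114, -1.346]
wrist_force: [-0.4, 0.5, 1.1]
width: 1.002
t 51.07 tcp [591.7  25.5 274.9] jawyaw -10.73 xaxis [ 0.    -0.001 -1.   ] w 1.002 F [-0.4  0.5  1.1] q [ 0.    0.08  1.73 -0.    1.32  0.19]
plate 23892 c [617.  -66.7] wh [235.9 108.2] ang 79.2 z [135.5 136.6 137.7]
```

View pics/wrist31.png

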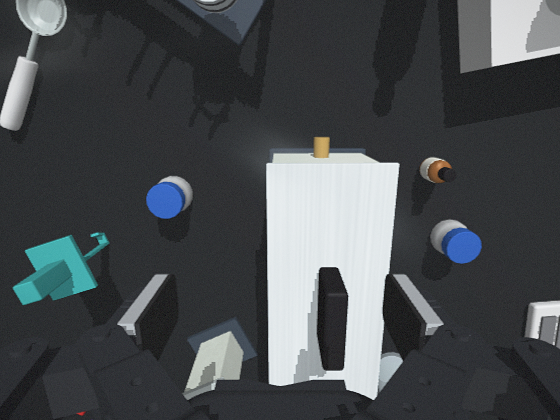

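View pics/scene31.png

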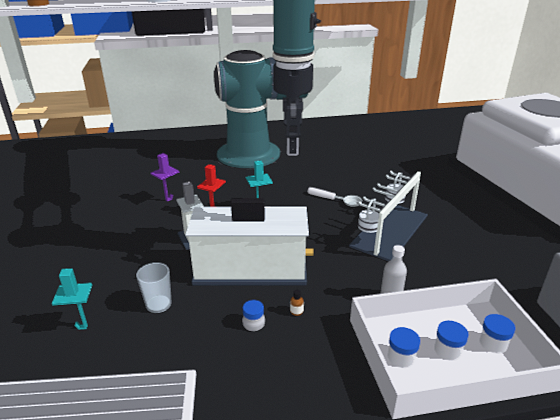

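The cover is flat on the block (z 136.6 with the known +1.5 bias, yaw -10.8°). In the scene view the hook handle near (188,195) looks slightly off, so I'll zoom in there and on the rack.

```bash
python3 - <<'E'
from h import *
a=[cv2.resize(load(n)['im'][165:265,155:255],None,fx=4,fy=4,interpolation=cv2.INTER_CUBIC) for n in ('scene26','scene31')]
cv2.imwrite('pics/c20.png',np.hstack(a))
f=load('top31');P=cloud(f);z=P[...,2]
rep('handle',P,reg(325,220,380,265)&(z>.145)&(z<.165)); rep('collar',P,reg(325,220,380,265)&(z>.095)&(z<.116))
rep('plate',P,reg(245,145,362,220)&(z>.128)&(z<.142)); rep('grip',P,reg(245,145,362,220)&(z>.17)&(z<.2))
f0=load('top0');P0=cloud(f0);z0=P0[...,2]
rep('collar0',P0,reg(325,220,380,265)&(z0>.095)&(z0<.116))
E
```

```text
handle 71 c [ 467.  -196.2] wh [19.2 19.6] ang 14.2 z [152.2 156.7 160.9]
collar 396 c [ 466.9 -196.3] wh [60.  49.8] ang 15.4 z [102.4 106.2 110.5]
plate 2717 c [612.3 -84.9] wh [227.2 108.9] ang 79.2 z [131.4 135.3 139.2]
grip 243 c [614.2 -73.6] wh [69.3 18.8] ang 78.6 z [175.6 184.9 189.3]
collar0 396 c [ 465.6 -195.4] wh [59.9 50.2] ang 14.7 z [102.6 106.2 110.8]
```

View pics/c20.png

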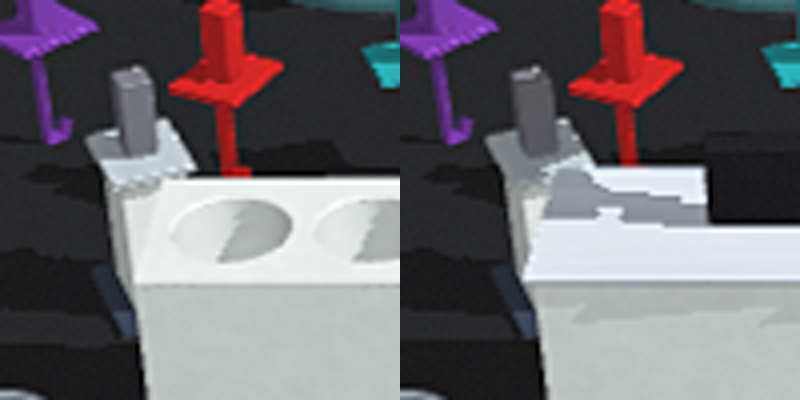

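View pics/top31.png

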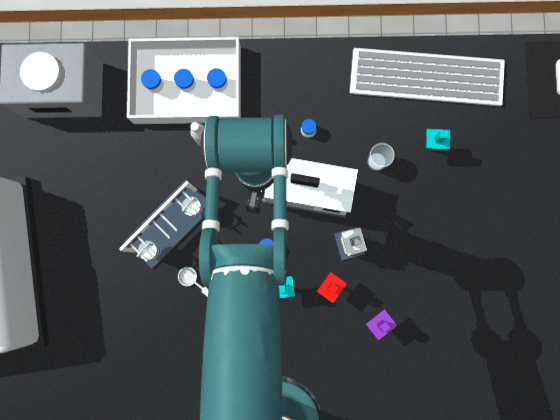

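The hook stands upright in its stand; the difference was only a shadow. I'll move the arm aside for one last unobstructed check.

```bash
python3 -m creep '[[0,[0,0,30],0],[0,[-5,-10,35],0],[0,[-10,-25,0],0],[0,[-12,-35,0],0],[0,[-12,-35,0],0],[0,[-12,-35,0],0],[0,[-12,-35,0],0],[0,[-12,-35,0],0]]'; python3 -m creep '[[0,[-12,-35,0],0],[0,[-12,-35,0],0],[0,[-12,-35,0],0],[0,[-12,-35,0],0],[0,[-8,-30,0],0],[0,[0,-20,0],0],[0,[0,-10,0],0],[0,[0,0,0],0]]'; python3 - <<'E'
from h import *
s,M=st(); snap('top','top32'); snap('scene','scene32')
f=load('top32');P=cloud(f);z=P[...,2]
rep('plate',P,reg(245,145,362,220)&(z>.128)&(z<.142)); rep('grip',P,reg(245,145,362,220)&(z>.17)&(z<.2))
a=cv2.resize(load('top32')['im'][140:300,110:270],(390,390)); b=cv2.resize(load('scene32')['im'][150:260,340:440],(390,390),interpolation=cv2.INTER_CUBIC); cv2.imwrite('pics/c21.png',np.hstack([a,b]))
E
```

```text
time: 51.88
tool_pos: [0.5155, -0.1859, 0.3398]
tcp_rot: [1.346, 1.114, -1.346]
wrist_force: [0.5, -0.3, -0.9]
width: 0.997
time: 52.55
tool_pos: [0.4596, -0.386, 0.3391]
tcp_rot: [1.348, 1.114, -1.349]
wrist_force: [-0.4, -0.1, -0.4]
width: 0.999
t 52.55 tcp [ 459.6 -386.   339.1] jawyaw -10.92 xaxis [-0.001  0.    -1.   ] w 0.999 F [-0.4 -0.1 -0.4] q [-0.74  0.08  1.63 -0.    1.44 -0.55]
plate 4004 c [614.3 -73.4] wh [250.6 108.5] ang 79.2 z [131.2 135.3 139.1]
grip 239 c [614.1 -73.4] wh [69.5 18.7] ang 79.0 z [176.2 185.1 188.4]
```

View pics/c21.png

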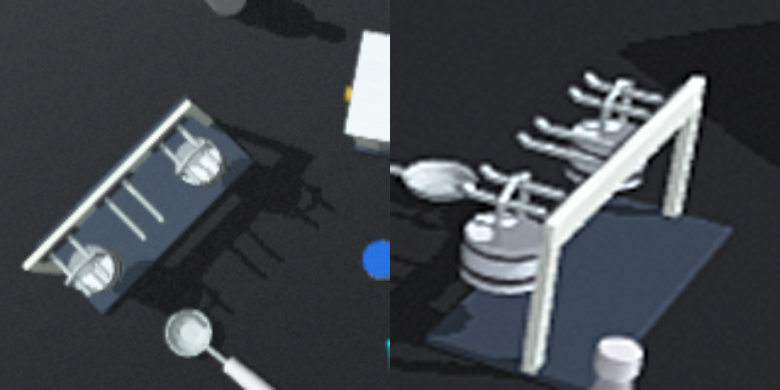

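View pics/top32.png

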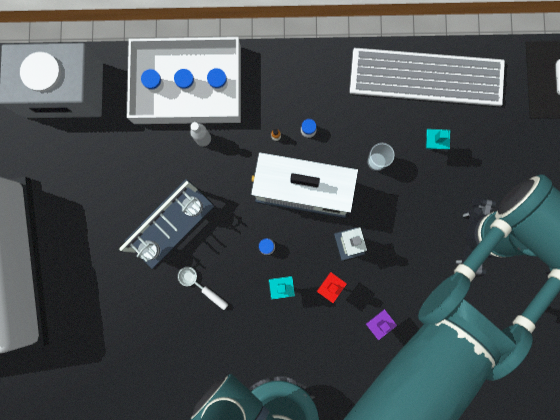

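Everything is in place: the cover is within about 0.5 mm and 0.1° of the block in the same camera, both cartridges hang, the hook is stored, and the bystanders stand at their starting pixels. Handing in.

```bash
python3 -c "
from workcell import finish_job
print(finish_job())"
```

```text
the job is handed in; nothing more can be done
None
```

The job is done and handed in at about 53 s of the 210 s allowed. There were two cartridges; the third well (y = -76 mm) was empty.

**What I did:** I laid the cover on free bench and drew both cartridges out by their loops with the grey hook. I hung one on hanger1 and one on hanger3, put the hook back in its stand, and laid the cover back over the wells.

**Last checks:**
- **Cover:** it lies flat, within about 0.5 mm and 0.1° of the block as the top camera measures both.
- **Cartridges:** both loops rest across their prongs and both cartridges hang upright.
- **Hook:** it stands upright with its collar on the rim, about 1.5 mm and 0.7° from its first top-camera reading.
- **Bystanders and look-alikes:** they appear where they were in the first top picture; I compared these by eye only.

**Disagreements:**
- **Knocked cover:** the cover was shifted about 35–40 mm on the bench mid-run, so I measured it again before picking it up.
- **Cameras:** the top and wrist cameras differ by about 1.5 mm on the block's position, and the wrist camera reads heights about 1.5 mm high. Both are within the 2 mm calibration.
- **Cover at the start:** it first measured about 3 mm and 1.5° off the block. I laid it back square to the block, not as I found it.

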